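Refit the speed knob on the conveyor control unit

ROBOT

A 7-joint arm with a two-finger parallel gripper is mounted at the origin on the work surface. World frame = base frame: x ahead of the robot, y to its left, z up, the work surface at z = 0. Lengths are in mm, angles in rad, forces in N, time in s.
With the tool pointing down it reaches from about 425 to 875 mm from the base axis. Payload 8.4 kg.
Tool frame: the origin (TCP) lies at the very end of the fingers, on their centre line; the grasp point (between the pads) lies 19 mm behind it; y points along the fingers, z is the direction in which the jaws open and shut, and the axes are right-handed (so a half turn about y gives the same grasp; the last joint's range is limited). The gripper opens to 87 mm and grips with 3 to 60 N. Pads are 19 mm wide; open, the fingers measure 117 mm over their backs; the gripper's body (75 mm by 190 mm) begins 51 mm behind the grasp point.
Start: joints at [1.096, 0.333, 0.04, 1.465, -0.013, 1.343, -0.059], TCP at [238.537, -604.619, 222.546] pointing down, gripper open.
Joint ranges: [-2.58, 2.58], [-0.38, 2.09], [-1.3, 1.39], [0.25, 2.4], [-1.5, 4.64], [0.08, 2.09], [-2.65, 2.65]. Speed limits (rad/s): [2.22, 2.22, 2.79, 2.79, 3.14, 3.14, 3.14].

INTERFACE

Orientations are given as a unit quaternion [x, y, z, w].
In Python, from cell import manip gives the robot as it stands.
- The arm moves only by the shell command python3 -m inch 'ROWS' [FORCE]. ROWS is JSON, a list of rows, each an object of numbers: "x", "y", "z": the shift along the tool's x, y, z in mm; "spin": the turn about the tool's y in rad; "gripper": the finger opening in mm, from 0 to 87. In form: [{"x": .., "y": .., "z": .., "spin": .., "gripper": ..}, ...]. A call has 1 to 8 rows; each row is the pose to reach, as a shift and turn from the pose commanded when the call began, along the tool's axes at that moment; what a row does not reach only later rows make up. A row lasts 1/10 s, in which the tool goes at most 50 mm and 8.59 degrees, less where a joint would pass 70% of its speed; a pose out of reach is approached as far as the arm can. A call with a gripper value outside its range is refused whole. The fingers move at their own pace and stop on an object; FORCE is the grip in N (left out, the last holds). Time passes only in rows, so rows that repeat a pose let the fingers close. It gives the time, the measured TCP pose, the force and the opening at its end, in the units of the state.
- manip.sense(): the state, without advancing time (a new reading comes with each control period).
- manip.grab_frame(name): name is "scene" or "top"; returns the picture (384x512x3 uint8, red, green, blue); there is no depth.
- manip.get_calibration(name): a dict with "fovy" (degrees; the focal length in pixels is half the picture's height over the tangent of half this angle, whatever the lens; pixels are square), "cx", "cy" (the principal point, pixels), "D" ([k1, k2, p1, p2, k3] as OpenCV has them; the pictures are not rectified), "R" (3x3) and "t" (3): a world point X has camera coordinates R X + t. Camera axes: x right, y down, z forward; pixel columns grow to the right and rows downward; lengths in mm; the calibration is good to about 2 mm. A picture is of the moment at which its call begins. get_calibration takes no time and is no camera call.
- manip.sign_off(): hands the job in, once; it reports no verdict.
The state is a dict: "t": time; "joints": joint angles; "qd": joint speeds; "effort": joint torques, N m; "position": TCP position; "ee_rot": TCP orientation; "wrist_force": force on the tool from outside, world axes, zero at the start; "torque": the same for the moment, N m; "width": finger opening in mm.
Only numpy, scipy, OpenCV 4.12 (cv2) and the standard library are available. Lean on these libraries where they do the work, as an engineer would, in place of code of your own. Each camera call takes 0.05 s, during which the arm holds its last target.

TASK

Stand the bar-shaped knob on the control unit's bare D-shaped spindle with its flat lined up, let go of it, then press it down until it snaps fully home. Then turn it clockwise (seen from above) as far as it goes, push the lock slide all the way towards the dial and take your hand away. Leave the round knob and the tape roll where they are.

Things in the scene. Friction and masses are not known exactly. Their poses are not given: they have to be found in the camera images.
- knob_center (a point): loose black bar knob, 60 g, on the bench: 28 mm wide, 36 tall, 58 long, tapering nose at one end, white line on top. This point: half-way up (18 mm over its underside), on its bore axis. x: to the nose, z: up. Nose 34 mm, tail 24 mm from the axis; sides straight from tail to 20 mm nose-side. Underside: D bore 28 mm deep, mouth flared, radius 7.9 mm, flat 3.0 mm from the axis on the nose side.
- knob_nose (a point): tip of the bar knob's nose, 34 mm from the bore axis, half-way up. The knob goes on the spindle only with its nose over the spindle's index finger (aim within 7 degrees; when far off it jams on the tip). Once on, it has up to 0.1 rad of play about the spindle.
- unit: grey control unit fixed on the bench, 150 x 250 x 60 mm, aluminium top; origin at bench height under the spindle. z: up, y: from the spindle to the lock slide. Two spring catches in the spindle's sides hold a loosely placed knob about 9 mm above the flange; pressing its top with about 12 N snaps it over them, until its underside lies on the flange.
- spindle_seat (a point): centre of the top of the spindle's flange, 64 mm over the bench, on its axis; x: the way its flat and its index finger point, z: up. Flange 40 mm wide, 4 mm thick, turns with the spindle; a thin steel index finger reaches 36 mm from the axis on the flat's side. Steel spindle 26 mm tall over the flange (last 6 mm tapered), radius 7 mm, flat 2.5 mm from the axis.
- dial (a joint): turn of the spindle in rad: 0 is the clockwise stop, where the index finger points to the lock slide; it grows counter-clockwise seen from above, up to 1.7. It stays where it is left; turning takes about 0.12 N m.
- lock_grip (a point): centre of the lock slide's grip: a black block 26 x 16 x 24 mm (16 along its travel), standing 2 to 26 mm over the unit's top, which is 60 mm over the bench. y: away from the dial; push it along -y. It starts 113 to 125 mm from the spindle axis.
- lock (a joint): travel of the lock slide in m: 0 farthest from the dial, 0.04 all the way towards the dial. It needs about 2 N and stays where it is left.
- round_knob_center (a point): bystander: loose round black knob, 44 mm wide at its foot, 30 mm tall, with a bright cap; this point is half-way up
- tape: bystander: loose roll of packing tape lying flat, 100 mm across, 48 mm tall; origin at the centre of its underside
Not all that is in view belongs to the job. What is shaped like the part that bears knob_center but turquoise or yellow is not meant.

How it is judged (in metres and radians):
On the way, in this order (a step that is already met when the one before it is completed fails the run):
1. the bar knob stands loosely on the spindle, its flat lined up, and is let go (z of knob_center in the frame of spindle_seat between 0.0225 and 0.031 m and horizontal distance between knob_center and spindle_seat below 0.004 m and x of knob_nose in the frame of spindle_seat above 0.031 m and contact force between knob and the fingers below 0.1 N), for 0.1 s.
2. the knob has snapped fully home (z of knob_center in the frame of spindle_seat below 0.0197 m and horizontal distance between knob_center and spindle_seat below 0.003 m), for 0.1 s.
3. the knob and spindle are turned clockwise to the stop (value of joint dial below 0.1 rad), for 0.1 s.
4. the lock slide is pushed all the way towards the dial (value of joint lock above 0.036 m), for 0.1 s.
At the end, for the whole second after the job is handed in: The bar knob is snapped on the spindle with its underside within 1.7 mm of the flange and its nose over the index finger, the dial is within 0.1 rad of its clockwise stop, and the lock slide within 4 mm of the end of its travel towards the dial (all of step 2 and x of knob_nose in the frame of spindle_seat above 0.031 m and value of joint dial below 0.1 rad and value of joint lock above 0.036 m); the robot touches nothing.
It fails at once if the round knob is moved by more than 25 mm (distance of round_knob_center from where it was at the start of the episode above 0.025 m).
It fails at once if the tape roll is moved by more than 25 mm (distance of tape from where it was at the start of the episode above 0.025 m).
It also fails if it takes over 58 s, if anything falls off the work surface, if the arm or the gripper's body presses on something with over 40 N, if the wrist force passes 120 N, or if a joint passes its speed limit or range.

## Working session

There is one attempt and no reset: what is moved stays moved. The work goes in short steps, Python scripts to look and compute and a shell command to move; the robot and the scene stay as the last step left them, time stands still between calls to the robot, and variables do not carry over. Pictures are saved under pics/ and viewed, and the job is handed in when it is done.

```bash
mkdir -p pics; ls; cat > h.py <<'E'
import numpy as np,cv2
from cell import manip
from scipy.spatial.transform import Rotation as Ro
def cal(n):
    c=manip.get_calibration(n); f=192/np.tan(np.radians(c['fovy'])/2)
    K=np.array([[f,0,c['cx']],[0,f,c['cy']],[0,0,1.]])
    return K,np.array(c['D'],float),np.array(c['R'],float),np.array(c['t'],float)
def pix2z(n,uv,z):
    K,D,R,t=cal(n); p=cv2.undistortPoints(np.array([[uv]],float),K,D)[0,0]
    d=R.T@np.array([p[0],p[1],1]); o=-R.T@t
    return o+d*(z-o[2])/d[2]
def proj(n,X):
    K,D,R,t=cal(n); return cv2.projectPoints(np.atleast_2d(np.array(X,float)),cv2.Rodrigues(R)[0],t,K,D)[0][:,0]
def shot(n,name,crop=None,k=1):
    im=manip.grab_frame(n); cv2.imwrite(f'pics/{name}_raw.png',im[:,:,::-1]); save(name,crop,k,im[:,:,::-1])
def save(name,crop=None,k=1,im=None,out=None):
    if im is None: im=cv2.imread(f'pics/{name}_raw.png')
    if crop: im=im[crop[1]:crop[3],crop[0]:crop[2]]
    if k!=1: im=cv2.resize(im,None,fx=k,fy=k,interpolation=cv2.INTER_CUBIC)
    cv2.imwrite(f'pics/{out or name}.png',im)
def st():
    s=manip.sense(); print({k:np.round(s[k],3).tolist() for k in('t','joints','position','ee_rot','wrist_force','width')})
    print(Ro.from_quat(s['ee_rot']).as_matrix().round(3)); return s
def todelta(target):  # world tcp target mm -> tool axes shift
    s=manip.sense(); return Ro.from_quat(s['ee_rot']).as_matrix().T@(np.array(target)-np.array(s['position']))
E
python3 - <<'E'
from h import *
shot('scene','s0'); shot('top','t0'); st()
for n in('scene','top'):
    K,D,R,t=cal(n); print(n,K.round(1).tolist(),D,(-R.T@t).round(0),R.round(2).tolist())
E
```

```text
pics
{'t': 0.1, 'joints': [1.096, 0.334, 0.04, 1.466, -0.013, 1.343, -0.058], 'position': [238.357, -604.238, 221.708], 'ee_rot': [-0.132, 0.695, -0.694, 0.132], 'wrist_force': [-0.338, 0.114, 0.189], 'width': 86.944}
[[-0.93  -0.001  0.367]
 [-0.367  0.001 -0.93 ]
 [ 0.    -1.    -0.002]]
scene [[398.0, 0.0, 255.3], [0.0, 398.0, 181.5], [0.0, 0.0, 1.0]] [-0.00776974  0.          0.          0.          0.        ] [ 999. -479.  896.] [[0.75, 0.67, -0.01], [0.55, -0.62, -0.57], [-0.38, 0.42, -0.82]]
top [[376.9, 0.0, 248.4], [0.0, 376.9, 192.1], [0.0, 0.0, 1.0]] [0.03712947 0.         0.         0.         0.        ] [553. -51. 904.] [[0.0, -1.0, -0.0], [-1.0, -0.0, -0.06], [0.06, 0.0, -1.0]]
```

View pics/s0.png

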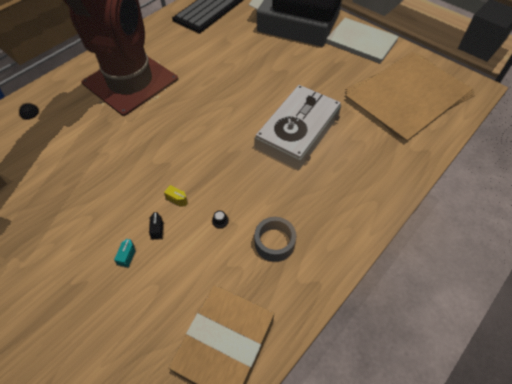

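View pics/t0.png

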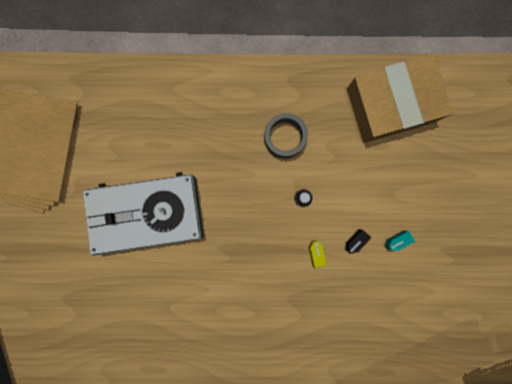

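The three bar-shaped parts, in top-view pixels, are black (358,241), yellow (318,254) and turquoise (400,241). Black fits the description. The round knob is at (304,198), the tape at (286,136) and the unit at (142,215). I'll confirm with enlarged crops.

```bash
python3 - <<'E'
from h import *
a=cv2.imread('pics/t0_raw.png');b=cv2.imread('pics/s0_raw.png')
f=lambda i,c,k:cv2.resize(i[c[1]:c[3],c[0]:c[2]],None,fx=k,fy=k,interpolation=cv2.INTER_CUBIC)
cv2.imwrite('pics/c1.png',np.hstack([f(a,(340,222,380,262),10),f(b,(136,205,176,245),10)]))
cv2.imwrite('pics/c2.png',f(a,(78,165,208,260),6))
cv2.imwrite('pics/c3.png',f(b,(250,80,346,166),7))
E
```

```text
(no output)
```

View pics/c1.png

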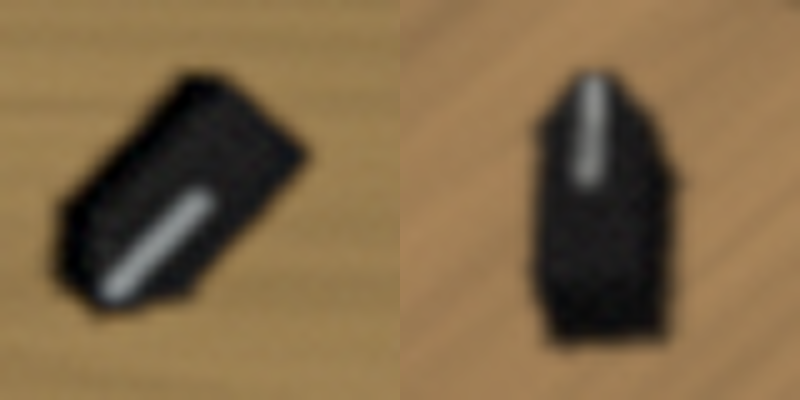

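View pics/c2.png

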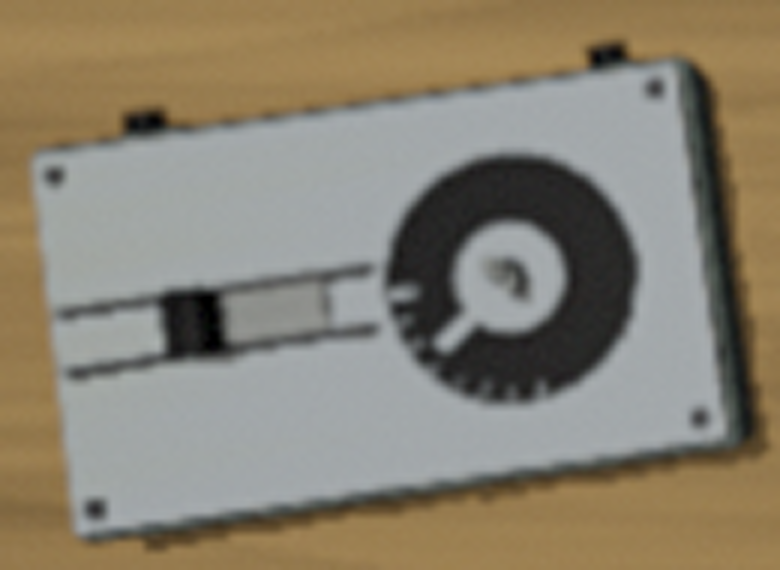

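View pics/c3.png

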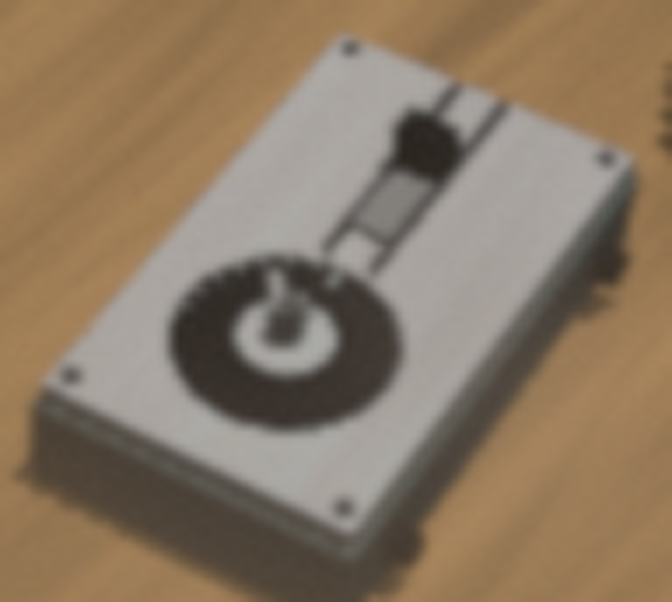

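The crops confirm it: the black bar has a white line, with the nose at lower left in the top view and pointing up in the scene view. The spindle is at about (163,211) in the top view, and its index finger points to about (153,222), counter-clockwise of the slide. Next I'll fit the poses.

```bash
cat > fit.py <<'E'
from h import *
from scipy.optimize import minimize
def P(c,k,o): return ((c[0]+.5)/k-.5+o[0],(c[1]+.5)/k-.5+o[1])
t6=lambda u,v:P((u,v),6,(78,165)); s7=lambda u,v:P((u,v),7,(250,80))
print('dial disc top',pix2z('top',t6(512,279),60),'scene',pix2z('scene',s7(286,342.5),60))
print('flange top',pix2z('top',t6(511,276),64),'scene',pix2z('scene',s7(286,339),64))
print('finger tip top',pix2z('top',t6(441,346),63),'scene',pix2z('scene',s7(273,268),63))
for nm,T,S in(('screw',[(55,177),(655,88),(700,418),(95,509)],[(604,158),(343,508),(70,375),(349,47)]),):
    A=[pix2z('top',t6(*q),60)[:2] for q in T]; B=[pix2z('scene',s7(*q),60)[:2] for q in S]
    print(np.round(A,1).tolist()); print(np.round(B,1).tolist())
print('grip top',pix2z('top',t6(193,323),86))
# knob fit
def model(x,y,a,w=6):
    pts=[(-24,-14),(20,-14),(34,-w),(34,w),(20,14),(-24,14)]
    c,s=np.cos(a),np.sin(a)
    return np.array([[x+c*p-s*q,y+s*p+c*q,z] for z in(0,36) for p,q in pts])
def sil(n,X,c,k):
    p=(proj(n,X)-np.array(c[:2])+.5)*k-.5
    m=np.zeros(((c[3]-c[1])*k,(c[2]-c[0])*k),np.uint8)
    cv2.fillConvexPoly(m,np.round(cv2.convexHull(p.astype(np.float32))*16).astype(np.int32),255,shift=4); return cv2.GaussianBlur(m,(0,0),4)/255.
V={'top':('t0',(340,222,380,262)),'scene':('s0',(136,205,176,245))}
obs={}
for n,(f,c) in V.items():
    i=cv2.imread(f'pics/{f}_raw.png')[c[1]:c[3],c[0]:c[2]]
    hsv=cv2.resize(i,None,fx=8,fy=8,interpolation=cv2.INTER_CUBIC).astype(int)
    sat=hsv.max(2)-hsv.min(2); m=((hsv[:,:,2]-hsv[:,:,0]<28)).astype(np.uint8)*255
    k,l,stt,_=cv2.connectedComponentsWithStats(m); j=1+np.argmax(stt[1:,4]); m=(l==j).astype(np.uint8)*255
    cv2.imwrite(f'pics/m_{n}.png',m); obs[n]=cv2.GaussianBlur(m,(0,0),4)/255.
def cost(p,ns): return sum(((sil(n,model(*p),V[n][1],8)-obs[n])**2).mean() for n in ns)
tail=pix2z('top',(365,233),18); 
p0=pix2z('top',(358,241),18); n0=pix2z('top',(349,250),18)
a0=np.arctan2(*(n0-p0)[1::-1])
for ns in(['top'],['scene'],['top','scene']):
    best=min((minimize(cost,[p0[0]+d*np.cos(a0),p0[1]+d*np.sin(a0),a0,w],args=(ns,),method='Nelder-Mead',options=dict(initial_simplex=[[p0[0]+d,p0[1],a0,w],[p0[0]+d+5,p0[1],a0,w],[p0[0]+d,p0[1]+5,a0,w],[p0[0]+d,p0[1],a0+.15,w],[p0[0]+d,p0[1],a0,w+3]],maxiter=300)) for d in(-5,5) for w in (6,)),key=lambda r:r.fun)
    print(ns,best.x.round(3),best.fun)
E
python3 fit.py
```

```text
dial disc top [562.32116316 144.33936454  60.        ] scene [563.28292333 145.00990579  60.        ]
flange top [563.38348476 143.80594927  64.        ] scene [564.19437741 143.4771172   64.        ]
finger tip top [537.44098274 169.35863938  63.        ] scene [535.31574778 170.8814342   63.        ]
[[599.7, 314.3], [634.0, 92.2], [511.1, 73.7], [477.3, 295.6]]
[[598.3, 314.6], [633.1, 93.4], [509.8, 74.8], [475.5, 297.2]]
grip top [545.86824641 252.25784021  86.        ]
['top'] [ 4.96263e+02 -2.99977e+02  2.39700e+00 -9.50000e-02] 0.013703134611687812
['scene'] [ 4.96006e+02 -2.99203e+02  2.45200e+00  5.50000e-02] 0.00856161061851211
['top', 'scene'] [ 496.366 -298.993    2.426    1.016] 0.024633555453431377
```

```bash
cat >> fit.py <<'E'
out=[]
for n,(f,c) in V.items():
    i=cv2.imread(f'pics/{f}_raw.png')[c[1]:c[3],c[0]:c[2]]; i=cv2.resize(i,None,fx=10,fy=10,interpolation=cv2.INTER_CUBIC)
    X=model(496.2,-299.5,2.425,5); p=(proj(n,X)-np.array(c[:2])+.5)*10-.5
    for z in(0,6): cv2.polylines(i,[p[z:z+6].astype(int)],True,(0,0,255) if z==0 else (0,255,0),1)
    out.append(i)
cv2.imwrite('pics/ov.png',np.hstack(out))
L=[pix2z('top',P(q,10,(340,222)),36) for q in((112,292),(202,198))]; print(L,np.arctan2(*(L[0]-L[1])[1::-1]))
L=[pix2z('scene',P(q,10,(136,205)),36) for q in((595-400,80),(588-400,178))]; print(L,np.arctan2(*(L[0]-L[1])[1::-1]))
E
python3 fit.py|tail -3
```

```text
['top', 'scene'] [ 496.366 -298.993    2.426    1.016] 0.024633555453431377
[array([ 474.40617761, -279.56821239,   36.        ]), array([ 495.76570138, -300.24366501,   36.        ])] 2.3724669096099413
[array([ 473.99472829, -278.59088598,   36.        ]), array([ 494.18591961, -297.78126566,   36.        ])] 2.3816022188571977
```

View pics/ov.png

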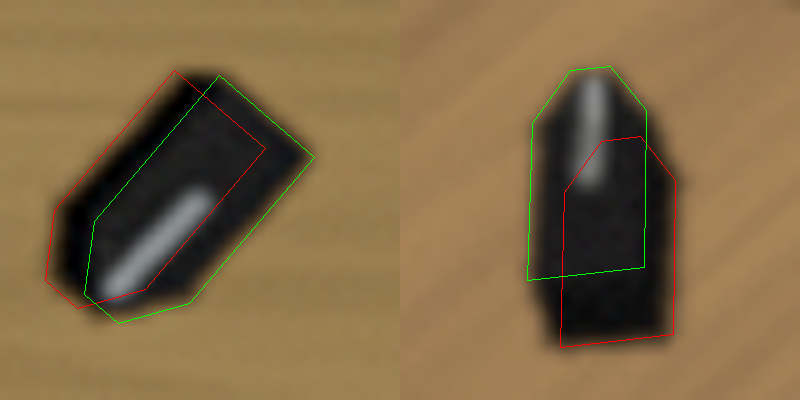

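Both views agree on the knob at about (496,-299.5) with yaw 2.39. The spindle is at about (563.7,143.8), its index finger points at about 2.37 rad and the slide lies along 1.72 rad. That puts the dial at roughly 0.65 rad. To keep the last joint in range I'll take the grasp with tool z at +0.82 rad. Next is the approach shift.

```bash
cat >> h.py <<'E'
def go(target,zang=None):
    s=manip.sense(); R=Ro.from_quat(s['ee_rot']).as_matrix()
    print('shift',(R.T@(np.array(target,float)-np.array(s['position']))).round(2))
    a=np.arctan2(R[1,2],R[0,2]); print('z ang',round(a,4), 'spin', None if zang is None else round(-((zang-a+np.pi)%(2*np.pi)-np.pi),4))
E
python3 - <<'E'
from h import *
go((496,-299.5,120),0.819)
E
```

```text
shift [-351.51  101.97 -188.77]
z ang -1.195 spin -2.014
```

```bash
python3 -m inch '[{"x":-351.5,"y":102,"z":-188.8,"spin":-2.014,"gripper":60},{"x":-351.5,"y":102,"z":-188.8,"spin":-2.014,"gripper":60},{"x":-351.5,"y":102,"z":-188.8,"spin":-2.014,"gripper":60},{"x":-351.5,"y":102,"z":-188.8,"spin":-2.014,"gripper":60},{"x":-351.5,"y":102,"z":-188.8,"spin":-2.014,"gripper":60},{"x":-351.5,"y":102,"z":-188.8,"spin":-2.014,"gripper":60},{"x":-351.5,"y":102,"z":-188.8,"spin":-2.014,"gripper":60},{"x":-351.5,"y":102,"z":-188.8,"spin":-2.014,"gripper":60}]'
python3 - <<'E'
from h import *
st();go((496,-299.5,120),0.819)
E
```

```text
t: 0.9
position: [489.5, -307.0, 122.9]
ee_rot: [0.503, -0.497, 0.497, -0.503]
wrist_force: [-0.1, -0.3, -0.3]
width: 59.8
{'t': 0.9, 'joints': [0.763, 0.283, -0.328, 1.753, 0.1, 1.122, 0.414], 'position': [489.543, -307.046, 122.882], 'ee_rot': [0.503, -0.497, 0.497, -0.503], 'wrist_force': [-0.147, -0.295, -0.321], 'width': 59.847}
[[ 0.011 -0.     1.   ]
 [-1.     0.     0.011]
 [-0.    -1.    -0.   ]]
shift [-7.48  2.88  6.54]
z ang 0.0109 spin -0.8081
```

```bash
python3 -m inch '[{"spin":-0.815},{"spin":-0.815},{"spin":-0.815},{"spin":-0.815},{"spin":-0.815},{"spin":-0.815},{"spin":-0.815},{"spin":-0.815}]'
python3 - <<'E'
from h import *
st();go((496,-299.5,120),0.819);shot('top','t1'); shot('scene','s1')
E
```

```text
{'t': 0.9, 'joints': [0.763, 0.283, -0.328, 1.753, 0.1, 1.122, 0.414], 'position': [489.543, -307.046, 122.882], 'ee_rot': [0.503, -0.497, 0.497, -0.503], 'wrist_force': [-0.147, -0.295, -0.321], 'width': 59.847}
[[ 0.011 -0.     1.   ]
 [-1.     0.     0.011]
 [-0.    -1.    -0.   ]]
shift [-7.48  2.88  6.54]
z ang 0.0109 spin -0.8081schema error: expected keys x, y, z, spin, gripper
```

View pics/s1.png

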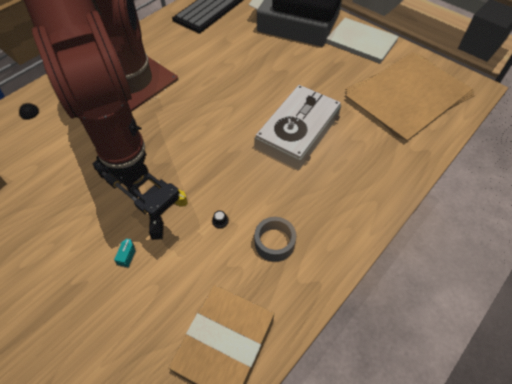

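The move was refused because every row needs all five keys, so the arm is still hovering above the black knob at about (156,228).

```bash
python3 -m inch '[{"x":0,"y":0,"z":0,"spin":-0.815,"gripper":60},{"x":0,"y":0,"z":0,"spin":-0.815,"gripper":60},{"x":0,"y":0,"z":0,"spin":-0.815,"gripper":60},{"x":0,"y":0,"z":0,"spin":-0.815,"gripper":60},{"x":0,"y":0,"z":0,"spin":-0.815,"gripper":60},{"x":0,"y":0,"z":0,"spin":-0.815,"gripper":60},{"x":0,"y":0,"z":0,"spin":-0.815,"gripper":60}]'
python3 - <<'E'
from h import *
st();go((496,-299.5,4),0.815)
E
```

```text
t: 1.7
position: [488.4, -308.9, 123.2]
ee_rot: [-0.658, 0.259, -0.259, 0.658]
wrist_force: [-0.0, -0.3, 0.5]
width: 60.0
{'t': 1.7, 'joints': [0.859, 0.296, -0.439, 1.747, 0.137, 1.129, 1.198], 'position': [488.402, -308.906, 123.161], 'ee_rot': [-0.658, 0.259, -0.259, 0.658], 'wrist_force': [-0.033, -0.319, 0.471], 'width': 60.02}
[[ 0.731 -0.001  0.682]
 [-0.682  0.     0.731]
 [-0.001 -1.    -0.   ]]
shift [ -0.77 119.16  12.07]
z ang 0.8201 spin 0.0051
```

```bash
python3 -m inch '[{"x":-0.8,"y":30,"z":12,"spin":0,"gripper":60},{"x":-0.8,"y":60,"z":12,"spin":0,"gripper":60},{"x":-0.8,"y":75,"z":12,"spin":0,"gripper":60},{"x":-0.8,"y":75,"z":12,"spin":0,"gripper":60},{"x":-0.8,"y":75,"z":12,"spin":0,"gripper":60}]'
python3 - <<'E'
from h import *
st();go((496,-299.5,4),0.815);shot('top','t2',(300,200,420,290),6); shot('scene','s2',(96,165,216,255),6)
E
```

```text
t: 2.2
position: [496.6, -299.8, 49.2]
ee_rot: [-0.658, 0.26, -0.26, 0.658]
wrist_force: [-1.0, -0.4, 0.2]
width: 59.8
{'t': 2.2, 'joints': [0.825, 0.381, -0.429, 1.808, 0.186, 0.992, 1.139], 'position': [496.638, -299.79, 49.158], 'ee_rot': [-0.658, 0.26, -0.26, 0.658], 'wrist_force': [-1.024, -0.438, 0.25], 'width': 59.754}
[[ 0.73   0.     0.683]
 [-0.683 -0.     0.73 ]
 [ 0.    -1.     0.   ]]
shift [-0.67 45.16 -0.23]
z ang 0.8188 spin 0.0038
```

View pics/t2.png

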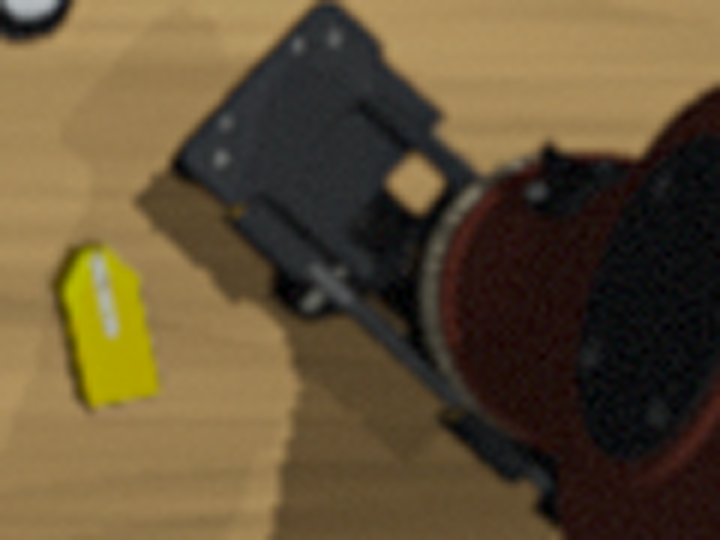

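View pics/s2.png

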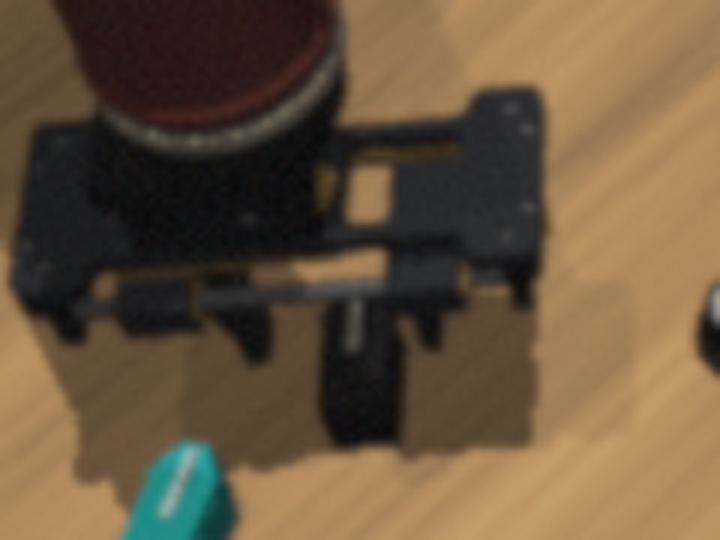

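In the scene crop the knob sits between the open fingers and nothing else is in the way. I'll descend and grip.

```bash
python3 -m inch '[{"x":-0.5,"y":25,"z":0,"spin":0,"gripper":60},{"x":-0.5,"y":40,"z":0,"spin":0,"gripper":60},{"x":-0.5,"y":44,"z":0,"spin":0,"gripper":60},{"x":-0.5,"y":44,"z":0,"spin":0,"gripper":60}]'; python3 -m inch '[{"x":0,"y":0,"z":0,"spin":0,"gripper":20},{"x":0,"y":0,"z":0,"spin":0,"gripper":20},{"x":0,"y":0,"z":0,"spin":0,"gripper":20},{"x":0,"y":0,"z":0,"spin":0,"gripper":20},{"x":0,"y":0,"z":0,"spin":0,"gripper":20},{"x":0,"y":0,"z":0,"spin":0,"gripper":20}]' 25
python3 - <<'E'
from h import *
st()
E
```

```text
t: 2.7
position: [495.9, -299.0, 4.3]
ee_rot: [-0.658, 0.26, -0.259, 0.658]
wrist_force: [0.7, 0.0, 0.4]
width: 60.2
t: 3.3
position: [496.1, -299.2, 4.7]
ee_rot: [0.658, -0.259, 0.259, -0.658]
wrist_force: [0.1, -0.3, 1.6]
width: 27.8
{'t': 3.3, 'joints': [0.811, 0.437, -0.416, 1.838, 0.218, 0.911, 1.115], 'position': [496.117, -299.181, 4.688], 'ee_rot': [0.658, -0.259, 0.259, -0.658], 'wrist_force': [0.123, -0.33, 1.594], 'width': 27.809}
[[ 0.731  0.     0.682]
 [-0.682 -0.     0.731]
 [ 0.    -1.    -0.   ]]
```

Gripped at 27.8 mm. Now I'll lift and carry it.

```bash
python3 -m inch '[{"x":0,"y":-20,"z":0,"spin":0,"gripper":20},{"x":0,"y":-60,"z":0,"spin":0,"gripper":20},{"x":0,"y":-100,"z":0,"spin":0,"gripper":20},{"x":0,"y":-130,"z":0,"spin":0,"gripper":20},{"x":0,"y":-130,"z":0,"spin":0,"gripper":20}]' 
python3 - <<'E'
from h import *
st(); go((563.7,143.8,135),2.372-np.pi/2)
E
```

```text
t: 3.8
position: [498.5, -300.2, 139.3]
ee_rot: [0.658, -0.257, 0.262, -0.657]
wrist_force: [0.1, -0.7, 0.2]
width: 27.9
{'t': 3.8, 'joints': [0.846, 0.284, -0.449, 1.727, 0.135, 1.153, 1.179], 'position': [498.479, -300.16, 139.273], 'ee_rot': [0.658, -0.257, 0.262, -0.657], 'wrist_force': [0.102, -0.744, 0.198], 'width': 27.939}
[[ 0.731  0.006  0.682]
 [-0.682 -0.004  0.731]
 [ 0.007 -1.     0.001]]
shift [-255.2     2.88  369.1 ]
z ang 0.82 spin 0.0188
```

```bash
python3 -m inch '[{"x":-12,"y":0,"z":18,"spin":0,"gripper":20},{"x":-38,"y":0,"z":55,"spin":0,"gripper":20},{"x":-64,"y":0,"z":92,"spin":0,"gripper":20},{"x":-90,"y":0,"z":129,"spin":0,"gripper":20},{"x":-115,"y":0,"z":166,"spin":0,"gripper":20},{"x":-141,"y":0,"z":203,"spin":0,"gripper":20},{"x":-166,"y":0,"z":240,"spin":0,"gripper":20},{"x":-190,"y":0,"z":275,"spin":0,"gripper":20}]' 
python3 - <<'E'
from h import *
go((563.7,143.8,135),2.372-np.pi/2)
E
```

```text
t: 4.6
position: [544.4, 33.6, 133.9]
ee_rot: [0.658, -0.259, 0.259, -0.658]
wrist_force: [0.1, -0.7, 0.4]
width: 27.8
shift [-61.07  -1.09  93.79]
z ang 0.8202 spin 0.019
```

```bash
python3 -m inch '[{"x":-20,"y":0,"z":30,"spin":0.02,"gripper":20},{"x":-40,"y":0,"z":60,"spin":0.02,"gripper":20},{"x":-55,"y":0,"z":83,"spin":0.02,"gripper":20},{"x":-61,"y":0,"z":94,"spin":0.02,"gripper":20},{"x":-61,"y":0,"z":94,"spin":0.02,"gripper":20},{"x":-61,"y":0,"z":94,"spin":0.02,"gripper":20},{"x":-61,"y":0,"z":94,"spin":0.02,"gripper":20}]' 
python3 - <<'E'
from h import *
shot('scene','s3',(240,60,360,150),6); shot('top','t3',(90,150,210,240),6)
st();go((563.7,143.8,135),2.372-np.pi/2)
E
```

```text
t: 5.3
position: [564.4, 139.7, 134.2]
ee_rot: [0.655, -0.267, 0.267, -0.655]
wrist_force: [0.8, 0.6, -0.4]
width: 27.7
{'t': 5.4, 'joints': [0.252, 0.336, -0.688, 1.717, 0.23, 1.171, 0.299], 'position': [564.438, 140.172, 134.444], 'ee_rot': [0.655, -0.266, 0.267, -0.655], 'wrist_force': [0.746, 0.004, -0.104], 'width': 27.393}
[[ 0.716 -0.     0.698]
 [-0.698 -0.001  0.716]
 [ 0.    -1.    -0.001]]
shift [-3.06 -0.56  2.08]
z ang 0.7977 spin -0.0035
```

View pics/s3.png

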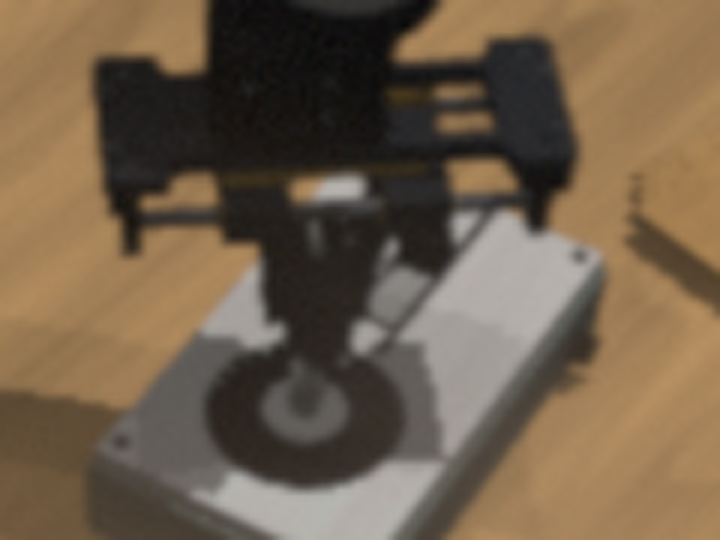

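View pics/t3.png

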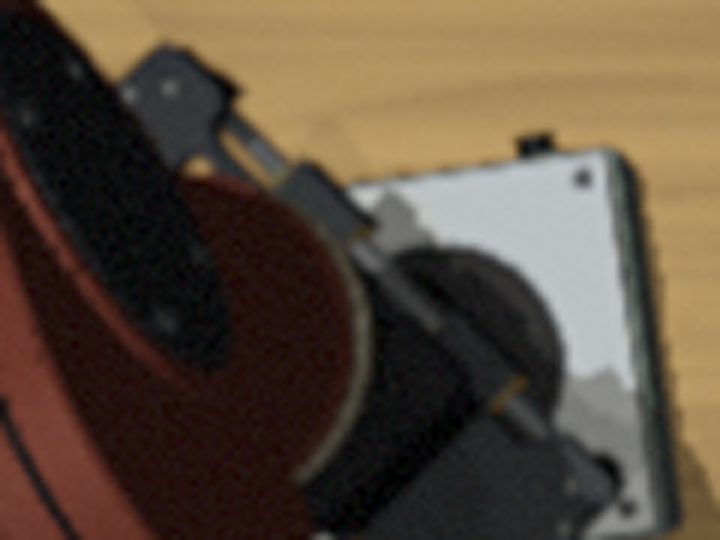

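```bash
python3 - <<'E'
from h import *
out=[]
for n,f,c in(('top','t0',(143,190,183,230)),('scene','s0',(270,108,310,148))):
    i=cv2.imread(f'pics/{f}_raw.png')[c[1]:c[3],c[0]:c[2]]; i=cv2.resize(i,None,fx=10,fy=10,interpolation=cv2.INTER_CUBIC)
    th=np.linspace(0,2*np.pi,60)
    for z,r,col in((64,20,(0,255,0)),(90,5,(0,0,255)),(84,7,(0,160,255)),(60.2,41,(255,255,0))):
        X=np.c_[563.7+r*np.cos(th),143.8+r*np.sin(th),0*th+z]
        p=(proj(n,X)-np.array(c[:2])+.5)*10-.5
        cv2.polylines(i,[p.astype(int)],True,col,1)
    X=[[563.7,143.8,64],[563.7+36*np.cos(2.372),143.8+36*np.sin(2.372),64]]
    p=(proj(n,X)-np.array(c[:2])+.5)*10-.5; cv2.polylines(i,[p.astype(int)],False,(255,0,255),1)
    out.append(i)
cv2.imwrite('pics/ov2.png',np.hstack(out))
E
```

```text
(no output)
```

View pics/ov2.png

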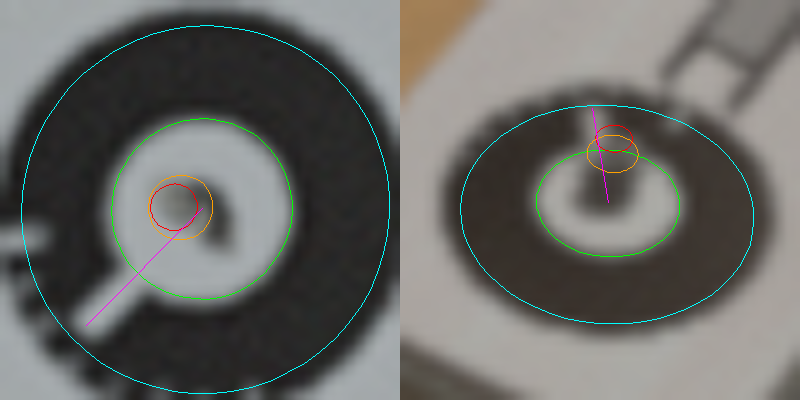

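The overlay agrees within about 1 mm. I'll refine the aim to (563.4,144.0) and a finger angle of 2.38, then descend in small steps watching the force.

```bash
python3 - <<'E'
from h import *
go((563.4,144.0,100),2.38-np.pi/2)
E
```

```text
shift [-3.43 34.44  2.03]
z ang 0.7977 spin -0.0115
```

```bash
python3 -m inch '[{"x":-3.4,"y":10,"z":2,"spin":-0.011,"gripper":20},{"x":-3.4,"y":25,"z":2,"spin":-0.011,"gripper":20},{"x":-3.4,"y":34,"z":2,"spin":-0.011,"gripper":20},{"x":-3.4,"y":34,"z":2,"spin":-0.011,"gripper":20},{"x":-3.4,"y":34,"z":2,"spin":-0.011,"gripper":20}]' 
python3 - <<'E'
from h import *
go((563.4,144.0,100),2.38-np.pi/2)
E
```

```text
t: 5.9
position: [563.0, 145.7, 100.0]
ee_rot: [0.657, -0.263, 0.262, -0.657]
wrist_force: [0.6, 0.5, -0.6]
width: 27.9
shift [ 1.5   0.04 -0.99]
z ang 0.8111 spin 0.0019
```

```bash
python3 -m inch '[{"x":0,"y":0,"z":0,"spin":0,"gripper":20},{"x":0,"y":0,"z":0,"spin":0,"gripper":20},{"x":0,"y":0,"z":0,"spin":0,"gripper":20},{"x":0,"y":0,"z":0,"spin":0,"gripper":20}]' 
python3 - <<'E'
from h import *
go((563.4,144.0,100),2.38-np.pi/2)
E
```

```text
t: 6.3
position: [563.4, 145.8, 100.8]
ee_rot: [-0.657, 0.262, -0.262, 0.657]
wrist_force: [-0.7, -0.8, -0.0]
width: 27.8
shift [ 1.22  0.77 -1.3 ]
z ang 0.8109 spin 0.0017
```

```bash
python3 -m inch '[{"x":1.2,"y":2,"z":-1.3,"spin":0,"gripper":20},{"x":1.2,"y":2,"z":-1.3,"spin":0,"gripper":20},{"x":1.2,"y":2,"z":-1.3,"spin":0,"gripper":20}]' 
python3 - <<'E'
from h import *
go((563.4,144.0,100),2.38-np.pi/2); shot('scene','s4',(270,80,330,140),10)
E
```

```text
t: 6.6
position: [563.2, 143.8, 98.4]
ee_rot: [0.657, -0.262, 0.262, -0.657]
wrist_force: [0.5, 0.0, -0.2]
width: 27.6
shift [ 0.03 -1.59  0.28]
z ang 0.8107 spin 0.0015
```

View pics/s4.png

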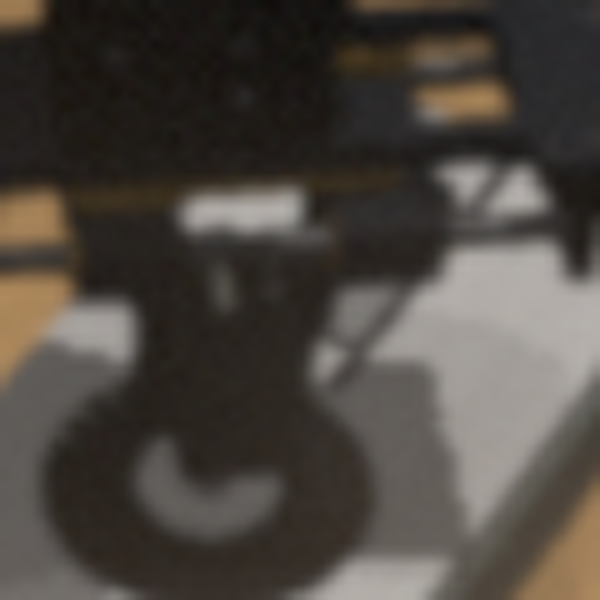

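The knob hangs centred above the flange, whose bright ring shows around (210,490) in the crop. Now I'll lower it gently.

```bash
python3 -m inch '[{"x":0,"y":3,"z":0.2,"spin":0,"gripper":20},{"x":0,"y":6,"z":0.2,"spin":0,"gripper":20},{"x":0,"y":6,"z":0.2,"spin":0,"gripper":20}]'; python3 -m inch '[{"x":0,"y":2,"z":0,"spin":0,"gripper":20},{"x":0,"y":4,"z":0,"spin":0,"gripper":20},{"x":0,"y":4,"z":0,"spin":0,"gripper":20}]' 
```

```text
t: 6.95
position: [563.0, 144.0, 91.9]
ee_rot: [0.657, -0.262, 0.262, -0.657]
wrist_force: [0.5, -0.6, 0.4]
width: 28.0
t: 7.25
position: [563.1, 144.6, 88.3]
ee_rot: [-0.657, 0.262, -0.262, 0.657]
wrist_force: [-0.8, 2.2, -0.7]
width: 27.5
```

```bash
python3 -m inch '[{"x":0,"y":2,"z":0,"spin":0,"gripper":20},{"x":0,"y":4,"z":0,"spin":0,"gripper":20},{"x":0,"y":4,"z":0,"spin":0,"gripper":20}]'; python3 -m inch '[{"x":0,"y":2,"z":0,"spin":0,"gripper":20},{"x":0,"y":4,"z":0,"spin":0,"gripper":20},{"x":0,"y":4,"z":0,"spin":0,"gripper":20}]' 
```

```text
t: 7.55
position: [562.8, 145.8, 84.7]
ee_rot: [-0.656, 0.262, -0.261, 0.657]
wrist_force: [-2.7, 5.8, 3.8]
width: 27.7
t: 7.85
position: [562.1, 145.9, 80.3]
ee_rot: [-0.657, 0.263, -0.261, 0.657]
wrist_force: [-4.9, 4.7, 2.5]
width: 28.2
```

The lateral force points along the nose, about 7 N, so the bore axis is off by 1–2 mm along the bar. I'll relieve that and then lower further.

```bash
python3 -m inch '[{"x":-1.5,"y":0,"z":0,"spin":0,"gripper":20},{"x":-1.5,"y":0,"z":0,"spin":0,"gripper":20},{"x":-1.5,"y":0,"z":0,"spin":0,"gripper":20}]'; python3 -c "
from h import *
st()"
```

```text
t: 8.15
position: [561.9, 145.8, 80.3]
ee_rot: [-0.657, 0.262, -0.262, 0.657]
wrist_force: [-3.0, 3.8, -1.0]
width: 28.3
{'t': 8.15, 'joints': [0.228, 0.392, -0.675, 1.772, 0.274, 1.074, 0.269], 'position': [561.886, 145.797, 80.325], 'ee_rot': [-0.657, 0.262, -0.262, 0.657], 'wrist_force': [-2.969, 3.806, -1.009], 'width': 28.287}
[[ 0.725 -0.001  0.688]
 [-0.688  0.001  0.725]
 [-0.001 -1.     0.   ]]
```

```bash
python3 -m inch '[{"x":-2,"y":0,"z":0,"spin":0,"gripper":20},{"x":-2,"y":1.5,"z":0,"spin":0,"gripper":20},{"x":-2,"y":1.5,"z":0,"spin":0,"gripper":20},{"x":-2,"y":1.5,"z":0,"spin":0,"gripper":20}]'; python3 -c "
from h import *
shot('scene','s5',(270,80,330,140),10)"
```

```text
t: 8.55
position: [561.1, 146.0, 79.0]
ee_rot: [0.657, -0.262, 0.263, -0.657]
wrist_force: [-0.8, 0.8, -0.1]
width: 27.9
```

View pics/s5.png

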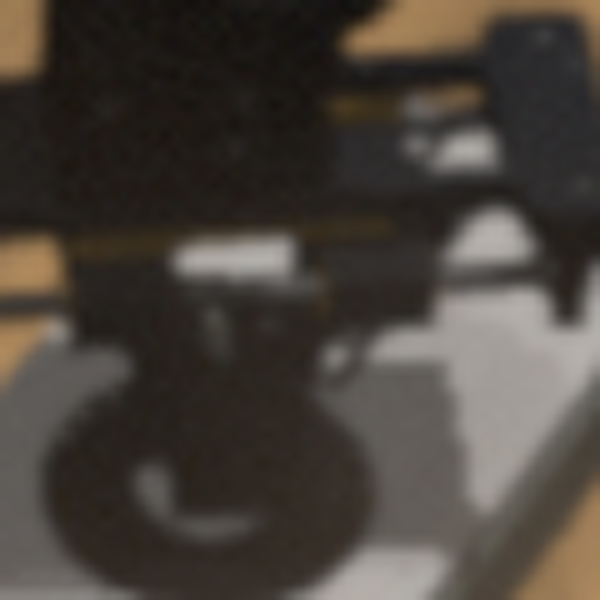

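Force is back to about zero and the knob sits on the spindle roughly 10 mm above the flange. Releasing.

```bash
python3 -m inch '[{"x":0,"y":0,"z":0,"spin":0,"gripper":50},{"x":0,"y":0,"z":0,"spin":0,"gripper":50},{"x":0,"y":0,"z":0,"spin":0,"gripper":50},{"x":0,"y":0,"z":0,"spin":0,"gripper":50},{"x":0,"y":0,"z":0,"spin":0,"gripper":50}]'; python3 -m inch '[{"x":0,"y":-15,"z":0,"spin":0,"gripper":50},{"x":0,"y":-45,"z":0,"spin":0,"gripper":50},{"x":0,"y":-60,"z":0,"spin":0,"gripper":50},{"x":0,"y":-60,"z":0,"spin":0,"gripper":50},{"x":0,"y":-60,"z":0,"spin":0,"gripper":0},{"x":0,"y":-60,"z":0,"spin":0,"gripper":0}]';python3 -c "
from h import *
shot('scene','s6',(260,80,330,140),10)"
```

```text
t: 9.1
position: [560.8, 146.6, 79.0]
ee_rot: [-0.657, 0.262, -0.262, 0.657]
wrist_force: [-0.0, -0.2, 0.8]
width: 48.7
t: 9.7
position: [560.3, 146.2, 138.1]
ee_rot: [0.657, -0.263, 0.262, -0.656]
wrist_force: [-0.6, 0.2, -0.9]
width: 40.8
```

View pics/s6.png

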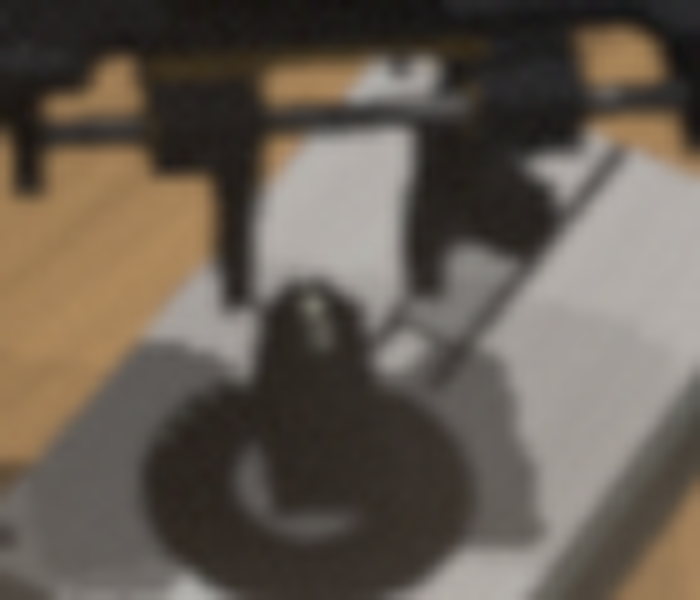

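The knob is standing on the spindle, loose. Next I'll close the fingers and press on it over the axis.

```bash
python3 -c "
from h import *
go((562.8,144.3,116),.81)"
```

```text
shift [ 3.21 22.    0.37]
z ang 0.8109 spin 0.0009
```

```bash
python3 -m inch '[{"x":3.2,"y":0,"z":0.4,"spin":0,"gripper":0},{"x":3.2,"y":0,"z":0.4,"spin":0,"gripper":0},{"x":3.2,"y":0,"z":0.4,"spin":0,"gripper":0},{"x":3.2,"y":10,"z":0.4,"spin":0,"gripper":0},{"x":3.2,"y":22,"z":0.4,"spin":0,"gripper":0},{"x":3.2,"y":22,"z":0.4,"spin":0,"gripper":0},{"x":3.2,"y":22,"z":0.4,"spin":0,"gripper":0}]'; python3 -m inch '[{"x":0,"y":3,"z":0,"spin":0,"gripper":0},{"x":0,"y":6,"z":0,"spin":0,"gripper":0},{"x":0,"y":8,"z":0,"spin":0,"gripper":0},{"x":0,"y":8,"z":0,"spin":0,"gripper":0}]'
```

```text
t: 10.45
position: [562.9, 144.6, 116.3]
ee_rot: [0.657, -0.263, 0.262, -0.657]
wrist_force: [0.6, 1.0, 0.3]
width: 0.3
t: 10.85
position: [563.7, 144.4, 109.1]
ee_rot: [-0.657, 0.262, -0.262, 0.657]
wrist_force: [1.0, -0.9, 2.2]
width: 0.6
```

Contact at about 109 mm, as expected for a knob resting on its catches. Pressing.

```bash
python3 -m inch '[{"x":0,"y":2,"z":0,"spin":0,"gripper":0},{"x":0,"y":4,"z":0,"spin":0,"gripper":0},{"x":0,"y":4,"z":0,"spin":0,"gripper":0}]'; python3 -m inch '[{"x":0,"y":2,"z":0,"spin":0,"gripper":0},{"x":0,"y":4,"z":0,"spin":0,"gripper":0},{"x":0,"y":4,"z":0,"spin":0,"gripper":0}]'
```

```text
t: 11.15
position: [563.7, 144.5, 105.2]
ee_rot: [-0.657, 0.262, -0.263, 0.657]
wrist_force: [-0.3, -0.8, 0.3]
width: 0.9
t: 11.45
position: [563.2, 144.8, 100.7]
ee_rot: [0.657, -0.262, 0.262, -0.657]
wrist_force: [0.2, 1.2, -0.1]
width: 0.3
```

```bash
python3 -m inch '[{"x":0,"y":1.5,"z":0,"spin":0,"gripper":0},{"x":0,"y":3,"z":0,"spin":0,"gripper":0},{"x":0,"y":4,"z":0,"spin":0,"gripper":0},{"x":0,"y":4,"z":0,"spin":0,"gripper":0}]'
```

```text
t: 11.85
position: [564.0, 145.3, 100.3]
ee_rot: [-0.657, 0.261, -0.263, 0.657]
wrist_force: [-11.5, -3.7, 30.0]
width: 0.2
```

Bottomed out at 100.3 mm with 30 N, so it is fully home. I'll retract, open, and take a picture.

```bash
python3 -m inch '[{"x":0,"y":-10,"z":0,"spin":0,"gripper":0},{"x":0,"y":-25,"z":0,"spin":0,"gripper":50},{"x":0,"y":-25,"z":0,"spin":0,"gripper":50},{"x":0,"y":-25,"z":0,"spin":0,"gripper":50},{"x":0,"y":-25,"z":0,"spin":0,"gripper":50},{"x":0,"y":-25,"z":0,"spin":0,"gripper":50}]';python3 -c "
from h import *
shot('scene','s7',(260,80,330,140),10);go((563.4,144,69),.81)"
```

```text
t: 12.45
position: [563.1, 144.4, 121.3]
ee_rot: [0.657, -0.263, 0.262, -0.657]
wrist_force: [-0.9, -0.4, -1.1]
width: 32.5
shift [ 0.59 52.4  -0.12]
z ang 0.811 spin 0.001
```

View pics/s7.png

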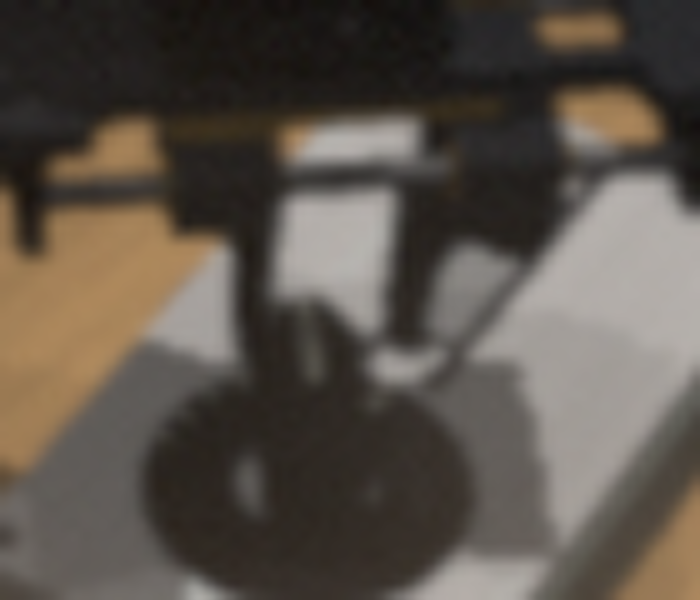

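The knob is now seated low: its top is at about (310,310) and its base covers the flange. I'll open fully, descend and grip for the turn.

```bash
python3 -m inch '[{"x":0.5,"y":0,"z":0,"spin":0,"gripper":52},{"x":0.5,"y":0,"z":0,"spin":0,"gripper":52},{"x":0.5,"y":15,"z":0,"spin":0,"gripper":52},{"x":0.5,"y":35,"z":0,"spin":0,"gripper":52},{"x":0.5,"y":47,"z":0,"spin":0,"gripper":52},{"x":0.5,"y":51,"z":0,"spin":0,"gripper":52},{"x":0.5,"y":51,"z":0,"spin":0,"gripper":52}]'; python3 -m inch '[{"x":0,"y":0,"z":0,"spin":0,"gripper":20},{"x":0,"y":0,"z":0,"spin":0,"gripper":20},{"x":0,"y":0,"z":0,"spin":0,"gripper":20},{"x":0,"y":0,"z":0,"spin":0,"gripper":20},{"x":0,"y":0,"z":0,"spin":0,"gripper":20}]' 25; python3 -c "
from h import *
st();go((563.4,144,69),1.724-np.pi/2)"
```

```text
t: 13.2
position: [563.3, 144.3, 70.2]
ee_rot: [0.657, -0.263, 0.262, -0.657]
wrist_force: [0.5, -0.3, 1.1]
width: 51.8
t: 13.7
position: [563.7, 143.8, 71.4]
ee_rot: [0.657, -0.262, 0.262, -0.656]
wrist_force: [-2.8, -3.6, 5.9]
width: 27.8
{'t': 13.7, 'joints': [0.225, 0.405, -0.67, 1.776, 0.285, 1.059, 0.264], 'position': [563.742, 143.785, 71.411], 'ee_rot': [0.657, -0.262, 0.262, -0.656], 'wrist_force': [-2.838, -3.565, 5.871], 'width': 27.788}
[[ 0.725 -0.     0.689]
 [-0.689 -0.001  0.725]
 [ 0.    -1.    -0.001]]
shift [-0.4   2.41 -0.08]
z ang 0.8106 spin 0.6574
```

```bash
python3 -m inch '[{"x":0,"y":0,"z":0,"spin":0.08,"gripper":20},{"x":0,"y":0,"z":0,"spin":0.18,"gripper":20},{"x":0,"y":0,"z":0,"spin":0.28,"gripper":20},{"x":0,"y":0,"z":0,"spin":0.38,"gripper":20},{"x":0,"y":0,"z":0,"spin":0.48,"gripper":20},{"x":0,"y":0,"z":0,"spin":0.56,"gripper":20},{"x":0,"y":0,"z":0,"spin":0.56,"gripper":20}]'; python3 -c "
from h import *
go((563.4,144,69),1.724-np.pi/2);print(manip.sense()['torque'])"
```

```text
t: 14.4
position: [563.8, 143.3, 71.4]
ee_rot: [0.558, -0.434, 0.435, -0.557]
wrist_force: [-3.0, -3.5, 5.9]
width: 28.0
shift [-0.79  2.39 -0.18]
z ang 0.2475 spin 0.0943
[-0.95246026  0.62570359  0.02710942]
```

```bash
python3 -m inch '[{"x":0,"y":0,"z":0,"spin":0.06,"gripper":20},{"x":0,"y":0,"z":0,"spin":0.12,"gripper":20},{"x":0,"y":0,"z":0,"spin":0.16,"gripper":20},{"x":0,"y":0,"z":0,"spin":0.16,"gripper":20}]'; python3 -c "
from h import *
go((563.4,144,69),1.724-np.pi/2);print(manip.sense()['torque'])"
```

```text
t: 14.8
position: [563.8, 143.1, 71.4]
ee_rot: [0.522, -0.477, 0.478, -0.521]
wrist_force: [-3.0, -4.8, 6.3]
width: 27.8
shift [-0.9   2.42 -0.29]
z ang 0.0888 spin -0.0644
[-1.02321416  0.66405893  0.00803024]
```

```bash
python3 -m inch '[{"x":0,"y":0,"z":0,"spin":0.04,"gripper":20},{"x":0,"y":0,"z":0,"spin":0.08,"gripper":20},{"x":0,"y":0,"z":0,"spin":0.08,"gripper":20}]'; python3 -c "
from h import *
go((563.4,144,69),1.724-np.pi/2);print(manip.sense()['torque'])"
```

```text
t: 15.1
position: [563.7, 143.1, 71.4]
ee_rot: [0.503, -0.497, 0.498, -0.502]
wrist_force: [-2.7, -4.3, 7.1]
width: 27.8
shift [-0.92  2.4  -0.32]
z ang 0.0088 spin -0.1444
[-1.08506629e+00  6.73525134e-01  6.20342542e-04]
```

The torque doesn't clearly show the stop, so I'll release and look.

```bash
python3 -m inch '[{"x":0,"y":0,"z":0,"spin":0,"gripper":52},{"x":0,"y":0,"z":0,"spin":0,"gripper":52},{"x":0,"y":0,"z":0,"spin":0,"gripper":52},{"x":0,"y":0,"z":0,"spin":0,"gripper":52},{"x":0,"y":-20,"z":0,"spin":0,"gripper":52},{"x":0,"y":-60,"z":0,"spin":0,"gripper":52},{"x":0,"y":-100,"z":0,"spin":0,"gripper":52},{"x":0,"y":-120,"z":0,"spin":0,"gripper":52}]';python3 -c "
from h import *
shot('scene','s8',(260,80,330,140),10);shot('top','t8',(80,160,210,260),6)
print(manip.sense()['torque'])"
```

```text
t: 15.9
position: [564.9, 145.1, 194.6]
ee_rot: [-0.502, 0.496, -0.498, 0.504]
wrist_force: [-0.2, -0.2, -0.0]
width: 51.7
[-0.04319202 -0.12600513 -0.03482428]
```

View pics/s8.png

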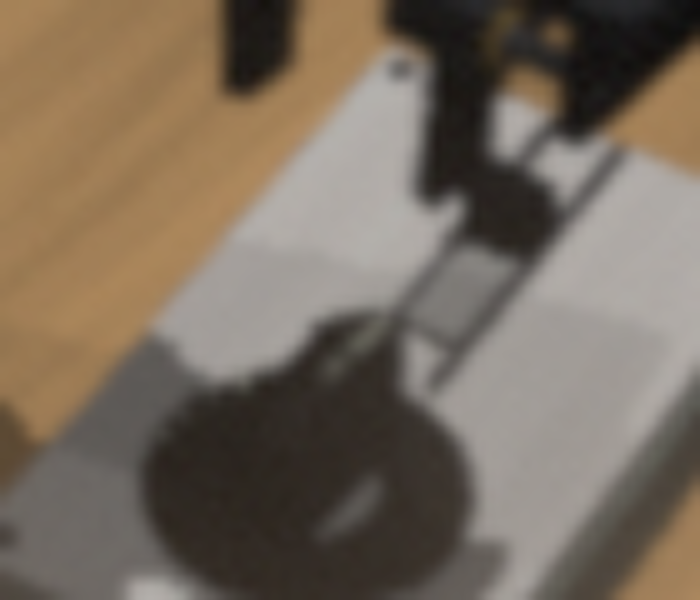

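View pics/t8.png

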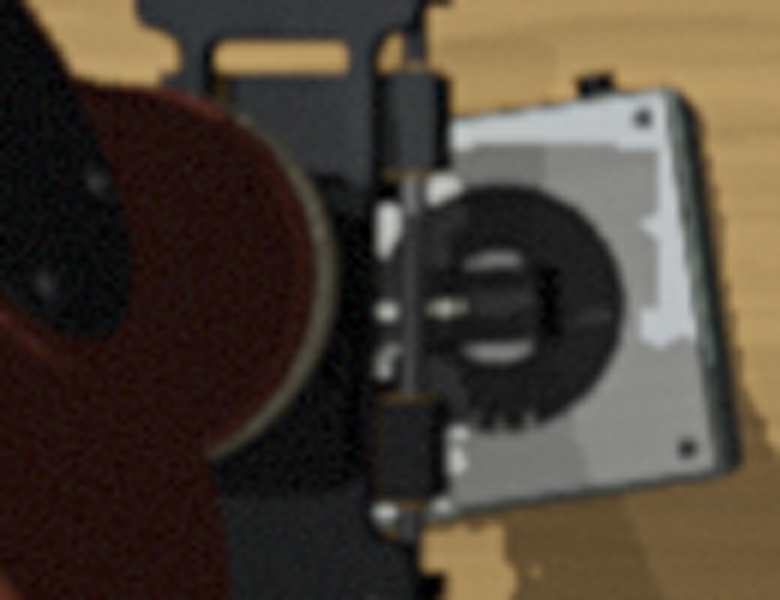

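```bash
python3 - <<'E'
from h import *
P=lambda c,k,o:((c[0]+.5)/k-.5+o[0],(c[1]+.5)/k-.5+o[1])
A=pix2z('scene',P((330,372),10,(260,80)),100);B=pix2z('scene',P((385,321),10,(260,80)),100)
print(A,B,np.arctan2(*(B-A)[1::-1]))
A=pix2z('top',P((465,306),6,(80,160)),100);B=pix2z('top',P((428,309),6,(80,160)),100)
print(A,B,np.arctan2(*(B-A)[1::-1]))
E
```

```text
[561.48075228 152.38632668 100.        ] [560.78479827 177.43463854 100.        ] 1.598573648264148
[562.87683739 147.49162439 100.        ] [561.77156307 160.54297814 100.        ] 1.6552813058560956
```

The knob yaw reads about 1.60–1.65, slightly past the slide direction of 1.724 because of the play, so the dial is at its stop. Now I'll locate the lock slide.

```bash
python3 - <<'E'
from h import *
P=lambda c,k,o:((c[0]+.5)/k-.5+o[0],(c[1]+.5)/k-.5+o[1])
u=np.array([-.152,.988]);S=np.array([563.5,144])
for c,z in (((163,327),86),((222,322),62)):
    A=pix2z('top',P(c,6,(78,165)),z)[:2]; print(z,A,(A-S)@u,(A-S)@[.988,.152])
g=S+u*116
for d in(113,119,125):
    g=S+u*d
    X=[[*(g+sy*8*u+sx*13*np.array([.988,.152])),z] for z in(62,86) for sx in(-1,1) for sy in(-1,1)]
    p=proj('top',X); print(d,(((p-[78,165])+.5)*6-.5).round(0).tolist())
s=S+u*150
go((*s,120),1.724)
E
```

```text
86 [544.40929928 262.90755946] 120.38245525881324 -0.7876632725652872
62 [546.06875947 250.50899722] 107.88043781146962 -1.032698068578081
113 [[234.0, 353.0], [191.0, 359.0], [225.0, 283.0], [182.0, 290.0], [210.0, 354.0], [166.0, 361.0], [201.0, 283.0], [157.0, 289.0]]
119 [[218.0, 355.0], [175.0, 362.0], [209.0, 286.0], [166.0, 292.0], [194.0, 357.0], [149.0, 363.0], [185.0, 285.0], [140.0, 292.0]]
125 [[202.0, 358.0], [158.0, 364.0], [193.0, 288.0], [150.0, 295.0], [177.0, 359.0], [132.0, 366.0], [168.0, 288.0], [123.0, 294.0]]
shift [-147.21   74.67  -23.6 ]
z ang 0.0111 spin -1.7129
```

```bash
python3 -m inch '[{"x":-40,"y":0,"z":-6,"spin":-0.07,"gripper":0},{"x":-80,"y":20,"z":-12,"spin":-0.14,"gripper":0},{"x":-120,"y":40,"z":-20,"spin":-0.14,"gripper":0},{"x":-147,"y":70,"z":-24,"spin":-0.14,"gripper":0},{"x":-147,"y":75,"z":-24,"spin":-0.14,"gripper":0},{"x":-147,"y":75,"z":-24,"spin":-0.14,"gripper":0},{"x":-147,"y":75,"z":-24,"spin":-0.14,"gripper":0},{"x":-147,"y":75,"z":-24,"spin":-0.14,"gripper":0}]'; python3 - <<'E'
from h import *
u=np.array([-.152,.988]);S=np.array([563.5,144])
st();go((*(S+u*150),69),.153); shot('scene','s9',(250,50,350,125),8)
E
```

```text
t: 16.8
position: [539.3, 289.9, 116.9]
ee_rot: [-0.535, 0.461, -0.462, 0.536]
wrist_force: [0.7, -0.9, 0.6]
width: 1.9
{'t': 16.8, 'joints': [-0.076, 0.4, -0.614, 1.663, 0.249, 1.156, -0.604], 'position': [539.341, 289.883, 116.925], 'ee_rot': [-0.535, 0.461, -0.462, 0.536], 'wrist_force': [0.734, -0.89, 0.576], 'width': 1.876}
[[ 0.148  0.002  0.989]
 [-0.989  0.     0.148]
 [ 0.    -1.     0.002]]
shift [-2.09 47.93  1.61]
z ang 0.1489 spin -0.0041
```

View pics/s9.png

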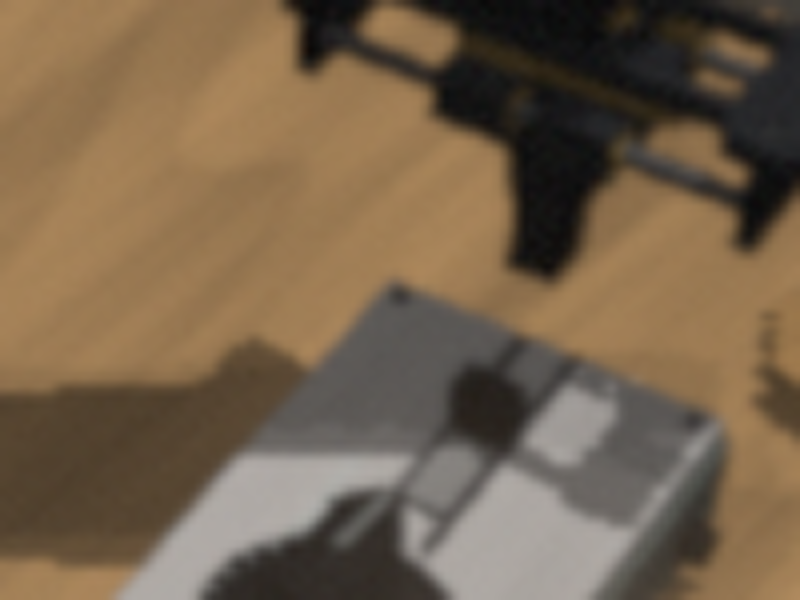

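The closed fingers are at about (545,270) in the crop, above and behind the slide grip at about (490,405). I'll lower them and push.

```bash
python3 -m inch '[{"x":-2,"y":20,"z":1.5,"spin":0,"gripper":0},{"x":-2,"y":40,"z":1.5,"spin":0,"gripper":0},{"x":-2,"y":48,"z":1.5,"spin":0,"gripper":0},{"x":-2,"y":48,"z":1.5,"spin":0,"gripper":0}]'; python3 -m inch '[{"x":5,"y":0,"z":0,"spin":0,"gripper":0},{"x":10,"y":0,"z":0,"spin":0,"gripper":0},{"x":15,"y":0,"z":0,"spin":0,"gripper":0},{"x":20,"y":0,"z":0,"spin":0,"gripper":0},{"x":25,"y":0,"z":0,"spin":0,"gripper":0},{"x":30,"y":0,"z":0,"spin":0,"gripper":0},{"x":35,"y":0,"z":0,"spin":0,"gripper":0}]'; python3 - <<'E'
from h import *
u=np.array([-.152,.988]);S=np.array([563.5,144])
go((*(S+u*90.5),69),.153);shot('scene','s10',(250,50,350,125),8)
E
```

```text
t: 17.25
position: [539.2, 292.3, 67.4]
ee_rot: [0.537, -0.461, 0.461, -0.536]
wrist_force: [0.8, -0.5, 0.2]
width: 0.0
t: 17.95
position: [544.8, 258.6, 68.3]
ee_rot: [-0.536, 0.461, -0.461, 0.537]
wrist_force: [1.2, 2.8, 1.2]
width: 0.7
shift [25.65 -0.7   1.05]
z ang 0.1512 spin -0.0018
```

View pics/s10.png

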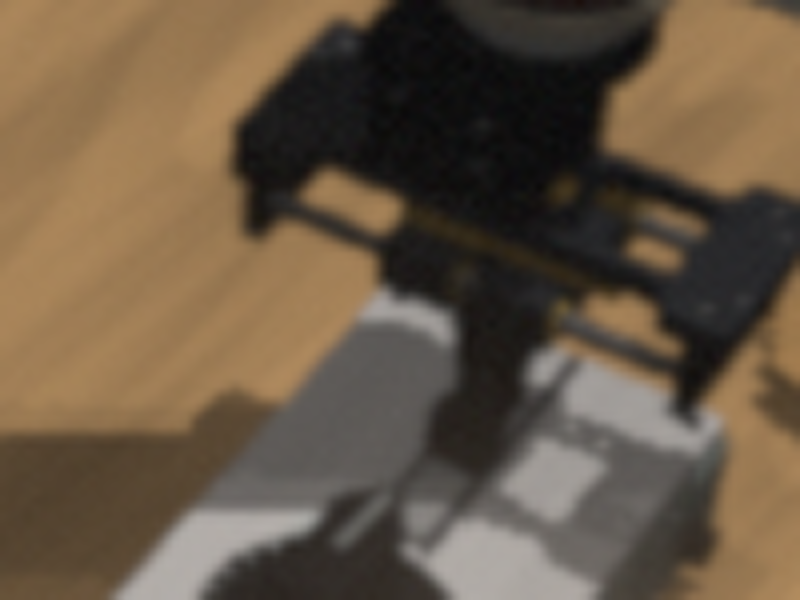

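The slide is moving (grip at about (465,440)) with 2.8 N against the push. I'll keep pushing.

```bash
python3 -m inch '[{"x":5,"y":0,"z":0.5,"spin":0,"gripper":0},{"x":10,"y":0,"z":0.5,"spin":0,"gripper":0},{"x":15,"y":0,"z":0.5,"spin":0,"gripper":0},{"x":20,"y":0,"z":0.5,"spin":0,"gripper":0},{"x":23,"y":0,"z":0.5,"spin":0,"gripper":0},{"x":23,"y":0,"z":0.5,"spin":0,"gripper":0}]'; python3 -m inch '[{"x":2,"y":0,"z":0,"spin":0,"gripper":0},{"x":4,"y":0,"z":0,"spin":0,"gripper":0},{"x":4,"y":0,"z":0,"spin":0,"gripper":0}]'
```

```text
t: 18.6
position: [546.7, 245.6, 68.3]
ee_rot: [-0.534, 0.462, -0.456, 0.541]
wrist_force: [0.5, 29.1, -11.5]
width: 0.2
t: 18.9
position: [546.7, 245.4, 68.4]
ee_rot: [-0.534, 0.462, -0.455, 0.543]
wrist_force: [-0.2, 40.0, -16.4]
width: 0.4
```

A hard stop with 40 N. I'll back off and look at where the slide really is.

```bash
python3 -m inch '[{"x":-15,"y":0,"z":0,"spin":0,"gripper":0},{"x":-35,"y":0,"z":0,"spin":0,"gripper":0},{"x":-60,"y":-20,"z":0,"spin":0,"gripper":0},{"x":-70,"y":-60,"z":0,"spin":0,"gripper":0},{"x":-70,"y":-90,"z":0,"spin":0,"gripper":0},{"x":-70,"y":-90,"z":0,"spin":0,"gripper":0}]'; python3 - <<'E'
from h import *
st();shot('scene','s11',(260,70,340,130),10);shot('top','t11',(80,160,210,260),6)
E
```

```text
t: 19.5
position: [540.5, 302.3, 162.4]
ee_rot: [-0.534, 0.46, -0.462, 0.538]
wrist_force: [0.6, 0.0, -0.4]
width: 0.7
{'t': 19.5, 'joints': [-0.085, 0.373, -0.627, 1.6, 0.23, 1.237, -0.602], 'position': [540.535, 302.282, 162.408], 'ee_rot': [-0.534, 0.46, -0.462, 0.538], 'wrist_force': [0.612, 0.041, -0.352], 'width': 0.749}
[[ 0.151  0.006  0.989]
 [-0.989  0.002  0.151]
 [-0.001 -1.     0.006]]
```

View pics/s11.png

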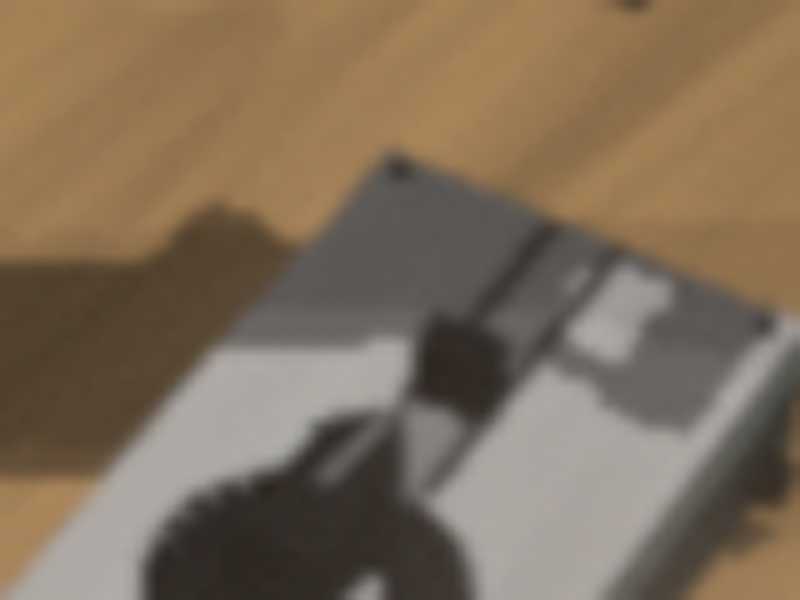

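View pics/t11.png

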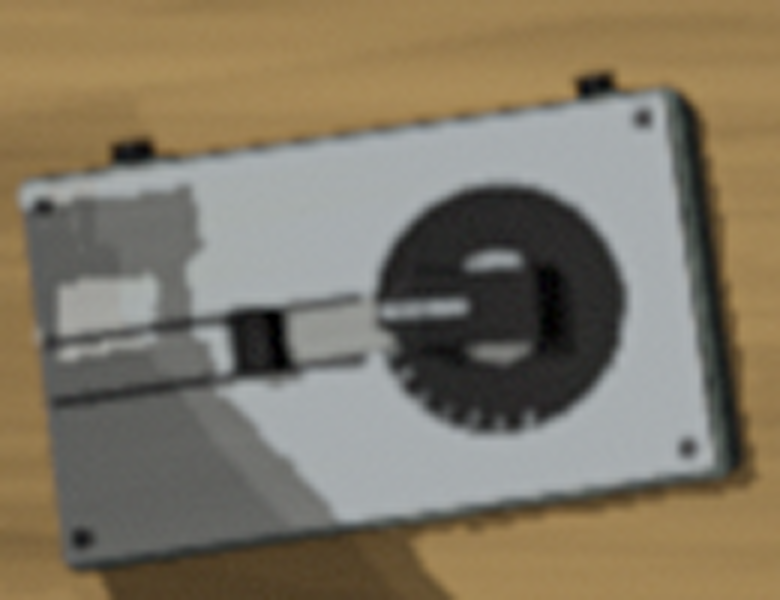

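```bash
python3 - <<'E'
from h import *
u=np.array([-.152,.988]);v=np.array([.988,.152]);S=np.array([563.5,144])
out=[]
for n,f,c,k in(('top','t11',(110,190,175,235),12),('top','t0',(85,190,150,235),12)):
    i=cv2.imread(f'pics/{f}_raw.png')[c[1]:c[3],c[0]:c[2]]; out.append(cv2.resize(i,None,fx=9,fy=6.5,interpolation=cv2.INTER_CUBIC) if 0 else cv2.resize(i,None,fx=6.5*1.0,fy=6.5,interpolation=cv2.INTER_CUBIC))
cv2.imwrite('pics/cmp.png',np.vstack(out))
i=cv2.imread('pics/s11_raw.png'); cv2.imwrite('pics/cmp2.png',cv2.resize(i[95:140,265:325],None,fx=13,fy=13,interpolation=cv2.INTER_CUBIC))
E
```

```text
(no output)
```

View pics/cmp.png

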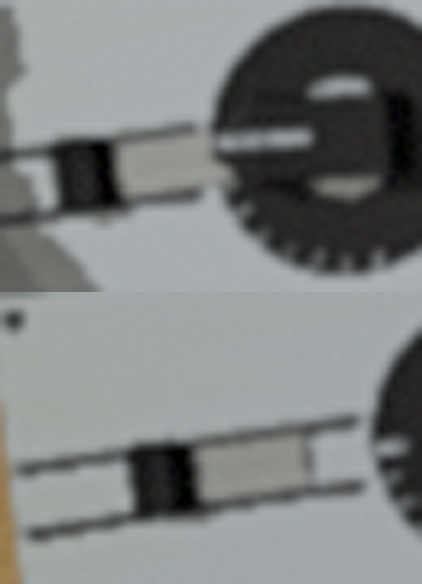

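View pics/cmp2.png

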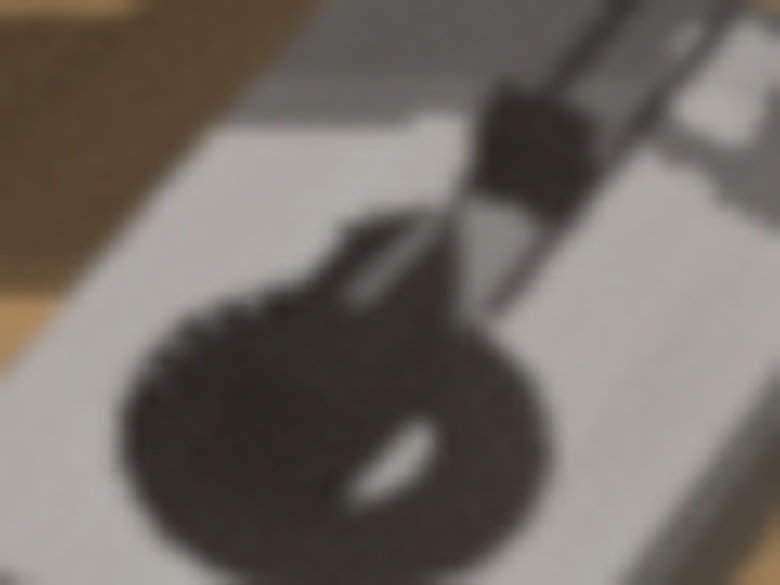

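The slide moved about 29 mm and then met a hard stop. The possible causes are:
- It is at the real end of travel, having started partway.
- The index finger or knob nose is blocking it.

I'll measure its position precisely.

```bash
python3 - <<'E'
from h import *
u=np.array([-.152,.988]);v=np.array([.988,.152]);S=np.array([563.5,144])
rows=[]
for d1,d0 in((85,113),(83,115)):
  o=[]
  for n,f,c,d in(('top','t11',(105,200,145,230),d1),('top','t0',(80,200,120,230),d0),('scene','s11',(290,90,330,120),d1),('scene','s0',(290,85,330,115),d0)):
    i=cv2.imread(f'pics/{f}_raw.png')[c[1]:c[3],c[0]:c[2]]; i=cv2.resize(i,None,fx=5*2,fy=10,interpolation=cv2.INTER_CUBIC)
    for z,col in((62,(0,0,255)),(86,(0,255,0))):
        X=[[*(S-1*v+u*(d+a*8)+v*13*b),z] for a,b in((-1,-1),(1,-1),(1,1),(-1,1))]
        p=(proj(n,X)-np.array(c[:2])+.5)*10-.5; cv2.polylines(i,[p.astype(int)],True,col,1)
    o.append(i)
  rows.append(np.vstack([np.hstack(o[:2]),np.hstack(o[2:])]))
cv2.imwrite('pics/o85.png',rows[0]);cv2.imwrite('pics/o83.png',rows[1])
E
```

```text
(no output)
```

View pics/o85.png

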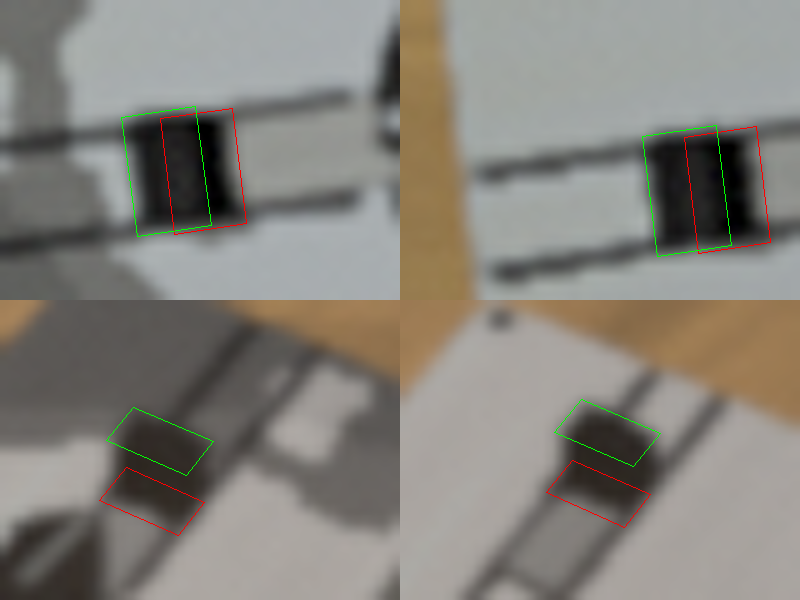

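The grip is now at about 85 mm from the axis, having started at about 113 mm. 85 mm is exactly 125 − 40, which fits the true end of travel. To rule out a dial that isn't quite at its stop, I'll turn the knob firmly clockwise again and then push again.

```bash
python3 - <<'E'
from h import *
go((563.7,143.8,120),1.65-np.pi/2)
E
python3 -m inch '[{"x":40,"y":0,"z":0,"spin":0.07,"gripper":52},{"x":80,"y":0,"z":0,"spin":0.07,"gripper":52},{"x":120,"y":0,"z":0,"spin":0.07,"gripper":52},{"x":150,"y":0,"z":0,"spin":0.07,"gripper":52},{"x":160,"y":20,"z":0,"spin":0.07,"gripper":52},{"x":160,"y":40,"z":0,"spin":0.07,"gripper":52},{"x":160,"y":40,"z":0,"spin":0.07,"gripper":52}]';python3 - <<'E'
from h import *
go((563.7,143.8,71),1.65-np.pi/2)
E
```

```text
shift [158.35  38.26   0.86]
z ang 0.1501 spin 0.0709
t: 20.3
position: [560.3, 140.6, 114.0]
ee_rot: [0.521, -0.481, 0.479, -0.517]
wrist_force: [0.3, -1.0, -0.1]
width: 47.3
shift [-2.94 42.95  3.92]
z ang 0.0791 spin -0.0001
```

```bash
python3 -m inch '[{"x":-2,"y":0,"z":1.5,"spin":0,"gripper":52},{"x":-2,"y":0,"z":1.5,"spin":0,"gripper":52}]';python3 - <<'E'
from h import *
go((563.7,143.8,71),1.65-np.pi/2)
E
```

```text
t: 20.5
position: [564.4, 145.9, 118.6]
ee_rot: [-0.52, 0.479, -0.479, 0.52]
wrist_force: [0.3, -0.9, 0.9]
width: 51.1
shift [ 2.09 47.61 -0.86]
z ang 0.0818 spin 0.0026
```

```bash
python3 -m inch '[{"x":2,"y":20,"z":-0.8,"spin":0,"gripper":52},{"x":2,"y":38,"z":-0.8,"spin":0,"gripper":52},{"x":2,"y":46,"z":-0.8,"spin":0,"gripper":52},{"x":2,"y":46,"z":-0.8,"spin":0,"gripper":52}]'; python3 -m inch '[{"x":0,"y":0,"z":0,"spin":0,"gripper":20},{"x":0,"y":0,"z":0,"spin":0,"gripper":20},{"x":0,"y":0,"z":0,"spin":0,"gripper":20},{"x":0,"y":0,"z":0,"spin":0,"gripper":20},{"x":0,"y":0,"z":0,"spin":0,"gripper":20}]' 35; python3 - <<'E'
from h import *
st();print(manip.sense()['torque'],manip.sense()['effort'])
E
python3 -m inch '[{"x":0,"y":0,"z":0,"spin":0.05,"gripper":20},{"x":0,"y":0,"z":0,"spin":0.1,"gripper":20},{"x":0,"y":0,"z":0,"spin":0.13,"gripper":20},{"x":0,"y":0,"z":0,"spin":0.13,"gripper":20}]'; python3 - <<'E'
from h import *
st();print(manip.sense()['torque'],manip.sense()['effort'])
E
```

```text
t: 20.9
position: [563.0, 143.3, 71.6]
ee_rot: [0.52, -0.479, 0.479, -0.52]
wrist_force: [-1.4, 0.1, 0.1]
width: 51.7
t: 21.4
position: [563.5, 143.1, 72.5]
ee_rot: [-0.52, 0.479, -0.479, 0.52]
wrist_force: [-1.9, -0.3, 4.0]
width: 27.3
{'t': 21.4, 'joints': [0.127, 0.374, -0.543, 1.782, 0.221, 1.046, -0.416], 'position': [563.495, 143.066, 72.529], 'ee_rot': [-0.52, 0.479, -0.479, 0.52], 'wrist_force': [-1.903, -0.26, 4.009], 'width': 27.254}
[[ 0.081  0.     0.997]
 [-0.997 -0.     0.081]
 [ 0.    -1.     0.   ]]
[-0.10364653  0.31718941 -0.03205589] [-8.97576730e-02 -5.64162469e+01 -6.60525486e+00 -3.43823504e+01
  6.16715290e-02 -7.73588251e-01 -1.94844215e-03]
t: 21.8
position: [563.4, 143.1, 72.5]
ee_rot: [0.487, -0.512, 0.512, -0.487]
wrist_force: [-2.7, -1.8, 5.1]
width: 27.8
{'t': 21.8, 'joints': [0.108, 0.37, -0.521, 1.783, 0.21, 1.044, -0.539], 'position': [563.399, 143.148, 72.521], 'ee_rot': [0.487, -0.512, 0.512, -0.487], 'wrist_force': [-2.695, -1.816, 5.113], 'width': 27.836}
[[-0.05   0.     0.999]
 [-0.999 -0.    -0.05 ]
 [ 0.    -1.     0.   ]]
[-0.20554824  0.510851    0.09827367] [-1.01128409e-01 -5.63879693e+01 -6.06176689e+00 -3.45449066e+01
  3.26435524e-02 -9.87259448e-01 -5.59893809e-01]
```

Joint 7 torque rose to 0.56 N m, well above the 0.12 N m needed to turn the dial, so the dial is hard against its stop. Release and push the slide again.

```bash
python3 -m inch '[{"x":0,"y":0,"z":0,"spin":0,"gripper":52},{"x":0,"y":0,"z":0,"spin":0,"gripper":52},{"x":0,"y":0,"z":0,"spin":0,"gripper":52},{"x":0,"y":0,"z":0,"spin":0,"gripper":52},{"x":0,"y":-20,"z":0,"spin":0,"gripper":52},{"x":0,"y":-45,"z":0,"spin":0,"gripper":52},{"x":0,"y":-65,"z":0,"spin":0,"gripper":0},{"x":0,"y":-65,"z":0,"spin":0,"gripper":0}]'; python3 - <<'E'
from h import *
u=np.array([-.152,.988]);S=np.array([563.5,144])
go((*(S+u*125),130),.153)
E
```

```text
t: 22.6
position: [565.1, 143.7, 139.9]
ee_rot: [0.486, -0.511, 0.513, -0.489]
wrist_force: [-0.2, 0.3, -0.4]
width: 42.6
shift [-122.58    9.97  -26.65]
z ang -0.049 spin -0.202
```

```bash
python3 -m inch '[{"x":-40,"y":5,"z":-9,"spin":-0.1,"gripper":0},{"x":-80,"y":10,"z":-18,"spin":-0.2,"gripper":0},{"x":-115,"y":10,"z":-25,"spin":-0.2,"gripper":0},{"x":-122,"y":10,"z":-26,"spin":-0.2,"gripper":0},{"x":-122,"y":10,"z":-26,"spin":-0.2,"gripper":0},{"x":-122,"y":10,"z":-26,"spin":-0.2,"gripper":0}]'; python3 - <<'E'
from h import *
u=np.array([-.152,.988]);S=np.array([563.5,144])
go((*(S+u*125),70),.153)
shot('scene','s12',(260,70,340,130),10)
E
```

```text
t: 23.2
position: [543.7, 264.7, 126.4]
ee_rot: [0.536, -0.461, 0.461, -0.536]
wrist_force: [-0.9, -0.7, 0.9]
width: 2.0
shift [-2.69 56.37  1.23]
z ang 0.1498 spin -0.0032
```

View pics/s12.png

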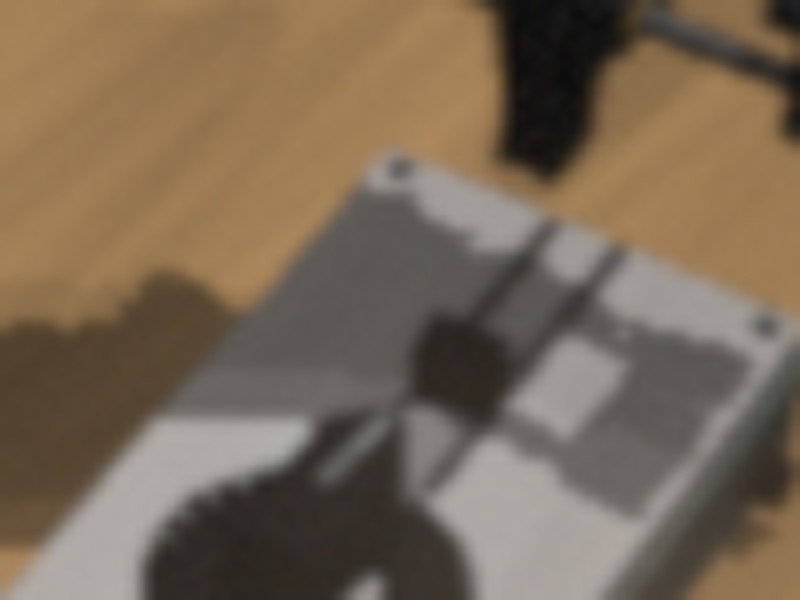

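```bash
python3 -m inch '[{"x":-2,"y":25,"z":1,"spin":0,"gripper":0},{"x":-2,"y":48,"z":1,"spin":0,"gripper":0},{"x":-2,"y":56,"z":1,"spin":0,"gripper":0},{"x":-2,"y":56,"z":1,"spin":0,"gripper":0}]'; python3 -m inch '[{"x":6,"y":0,"z":0,"spin":0,"gripper":0},{"x":12,"y":0,"z":0,"spin":0,"gripper":0},{"x":18,"y":0,"z":0,"spin":0,"gripper":0},{"x":22,"y":0,"z":0,"spin":0,"gripper":0},{"x":24,"y":0,"z":0,"spin":0,"gripper":0},{"x":26,"y":0,"z":0,"spin":0,"gripper":0}]'
```

```text
t: 23.65
position: [543.9, 266.6, 69.9]
ee_rot: [0.537, -0.462, 0.461, -0.535]
wrist_force: [0.5, 0.7, -0.8]
width: 0.5
t: 24.25
position: [548.0, 246.1, 71.9]
ee_rot: [-0.535, 0.461, -0.46, 0.539]
wrist_force: [0.1, 13.4, -2.4]
width: 0.6
```

It stops at the same place, about 246 in y. To find out whether this is the true end (40 mm of travel from a 125 mm rear stop), I'll grip the slide, draw it back to its rear stop, read the travel from the TCP, and push it in again.

```bash
python3 -m inch '[{"x":-12,"y":0,"z":0,"spin":0,"gripper":0},{"x":-15,"y":-30,"z":0,"spin":0,"gripper":50},{"x":-12,"y":-38,"z":0,"spin":0,"gripper":50},{"x":-2,"y":-38,"z":0,"spin":0,"gripper":50},{"x":-2,"y":-38,"z":0,"spin":0,"gripper":50},{"x":-2,"y":-38,"z":0,"spin":0,"gripper":50}]'; python3 - <<'E'
from h import *
u=np.array([-.152,.988]);S=np.array([563.5,144])
go((*(S+u*86),68),.153)
E
```

```text
t: 24.85
position: [547.5, 243.2, 107.9]
ee_rot: [0.536, -0.461, 0.461, -0.535]
wrist_force: [-0.4, 0.1, 0.1]
width: 32.9
shift [14.47 39.94  0.8 ]
z ang 0.1494 spin -0.0036
```

```bash
python3 -m inch '[{"x":8,"y":0,"z":0.5,"spin":0,"gripper":52},{"x":14,"y":0,"z":0.5,"spin":0,"gripper":52},{"x":14,"y":0,"z":0.5,"spin":0,"gripper":52},{"x":14,"y":20,"z":0.5,"spin":0,"gripper":52},{"x":14,"y":36,"z":0.5,"spin":0,"gripper":52},{"x":14,"y":39,"z":0.5,"spin":0,"gripper":52},{"x":14,"y":39,"z":0.5,"spin":0,"gripper":52}]'; python3 -m inch '[{"x":0,"y":0,"z":0,"spin":0,"gripper":15},{"x":0,"y":0,"z":0,"spin":0,"gripper":15},{"x":0,"y":0,"z":0,"spin":0,"gripper":15},{"x":0,"y":0,"z":0,"spin":0,"gripper":15},{"x":0,"y":0,"z":0,"spin":0,"gripper":15}]' 35
```

```text
t: 25.55
position: [549.7, 230.7, 69.2]
ee_rot: [0.537, -0.461, 0.46, -0.536]
wrist_force: [0.8, 0.7, 0.7]
width: 52.1
t: 26.05
position: [549.4, 230.8, 70.3]
ee_rot: [0.537, -0.461, 0.461, -0.536]
wrist_force: [-4.2, -1.3, 6.4]
width: 25.5
```

Gripped the slide at 25.5 mm. I'll try pulling forward first, then back.

```bash
python3 -m inch '[{"x":-6,"y":0,"z":0,"spin":0,"gripper":15},{"x":-12,"y":0,"z":0,"spin":0,"gripper":15},{"x":-18,"y":0,"z":0,"spin":0,"gripper":15},{"x":-24,"y":0,"z":0,"spin":0,"gripper":15},{"x":-30,"y":0,"z":0,"spin":0,"gripper":15},{"x":-34,"y":0,"z":0,"spin":0,"gripper":15},{"x":-34,"y":0,"z":0,"spin":0,"gripper":15}]';  python3 -m inch '[{"x":-2,"y":0,"z":0,"spin":0,"gripper":15},{"x":-4,"y":0,"z":0,"spin":0,"gripper":15},{"x":-6,"y":0,"z":0,"spin":0,"gripper":15},{"x":-6,"y":0,"z":0,"spin":0,"gripper":15}]'
```

```text
t: 26.75
position: [544.2, 265.2, 70.3]
ee_rot: [0.537, -0.461, 0.46, -0.536]
wrist_force: [-6.4, 0.4, 5.2]
width: 25.2
t: 27.15
position: [543.4, 270.3, 70.3]
ee_rot: [0.537, -0.461, 0.461, -0.536]
wrist_force: [-5.9, -2.0, 7.4]
width: 25.6
```

```bash
python3 -m inch '[{"x":-2,"y":0,"z":0,"spin":0,"gripper":15},{"x":-3,"y":0,"z":0,"spin":0,"gripper":15},{"x":-3,"y":0,"z":0,"spin":0,"gripper":15}]'; python3 -c "
from h import *
shot('scene','s13',(260,70,340,130),10)"
```

```text
t: 27.45
position: [543.4, 270.5, 70.3]
ee_rot: [0.538, -0.461, 0.462, -0.534]
wrist_force: [-6.3, -9.4, 10.9]
width: 25.5
```

View pics/s13.png

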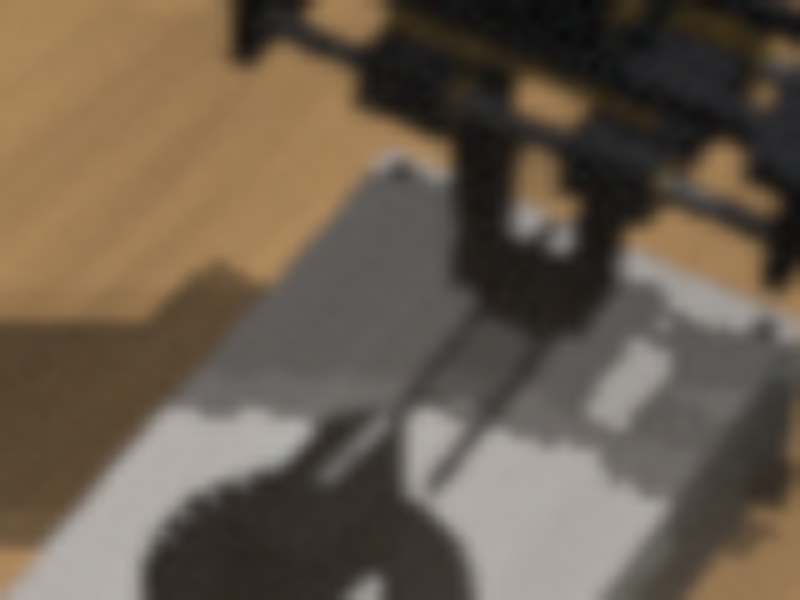

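The rear stop is 40.2 mm (TCP) behind the front stop. So the front stop is the full end of travel, and the slide had simply started partway. Now I'll push it home again.

```bash
python3 -m inch '[{"x":6,"y":0,"z":0,"spin":0,"gripper":15},{"x":12,"y":0,"z":0,"spin":0,"gripper":15},{"x":18,"y":0,"z":0,"spin":0,"gripper":15},{"x":24,"y":0,"z":0,"spin":0,"gripper":15},{"x":30,"y":0,"z":0,"spin":0,"gripper":15},{"x":36,"y":0,"z":0,"spin":0,"gripper":15},{"x":40,"y":0,"z":0,"spin":0,"gripper":15},{"x":42,"y":0,"z":0,"spin":0,"gripper":15}]';  python3 -m inch '[{"x":2,"y":0,"z":0,"spin":0,"gripper":15},{"x":3,"y":0,"z":0,"spin":0,"gripper":15},{"x":3,"y":0,"z":0,"spin":0,"gripper":15}]'
```

```text
t: 28.3
position: [549.2, 232.1, 70.3]
ee_rot: [0.537, -0.461, 0.46, -0.536]
wrist_force: [-5.5, 1.4, 5.7]
width: 25.5
t: 28.6
position: [549.4, 230.7, 70.4]
ee_rot: [-0.536, 0.461, -0.46, 0.537]
wrist_force: [-6.4, 3.4, 3.4]
width: 25.9
```

```bash
python3 -m inch '[{"x":2,"y":0,"z":0,"spin":0,"gripper":15},{"x":2,"y":0,"z":0,"spin":0,"gripper":15}]';  python3 -m inch '[{"x":0,"y":0,"z":0,"spin":0,"gripper":52},{"x":0,"y":0,"z":0,"spin":0,"gripper":52},{"x":0,"y":0,"z":0,"spin":0,"gripper":52},{"x":0,"y":0,"z":0,"spin":0,"gripper":52},{"x":0,"y":-20,"z":0,"spin":0,"gripper":52},{"x":0,"y":-50,"z":0,"spin":0,"gripper":52},{"x":-30,"y":-90,"z":0,"spin":0,"gripper":52},{"x":-70,"y":-120,"z":0,"spin":0,"gripper":52}]'; python3 -m inch '[{"x":-30,"y":-20,"z":0,"spin":0,"gripper":52},{"x":-30,"y":-20,"z":0,"spin":0,"gripper":52},{"x":-30,"y":-20,"z":0,"spin":0,"gripper":52},{"x":-30,"y":-20,"z":0,"spin":0,"gripper":52}]';python3 -c "
from h import *
shot('scene','s14',(260,70,340,130),10);shot('top','t14');st()"
```

```text
t: 28.8
position: [549.4, 230.6, 70.4]
ee_rot: [-0.536, 0.461, -0.459, 0.538]
wrist_force: [-5.7, 10.1, 1.2]
width: 25.6
t: 29.6
position: [542.0, 294.3, 192.3]
ee_rot: [-0.535, 0.462, -0.463, 0.535]
wrist_force: [0.4, 1.3, 0.5]
width: 51.9
t: 30.0
position: [536.2, 324.0, 209.0]
ee_rot: [0.537, -0.461, 0.461, -0.535]
wrist_force: [0.7, -0.9, 0.4]
width: 51.8
{'t': 30.1, 'joints': [-0.117, 0.363, -0.639, 1.515, 0.22, 1.338, -0.627], 'position': [536.26, 323.935, 208.984], 'ee_rot': [0.536, -0.461, 0.461, -0.535], 'wrist_force': [-0.443, 0.429, -0.074], 'width': 52.167}
[[ 0.148 -0.001  0.989]
 [-0.989 -0.001  0.148]
 [ 0.001 -1.    -0.001]]
```

View pics/s14.png

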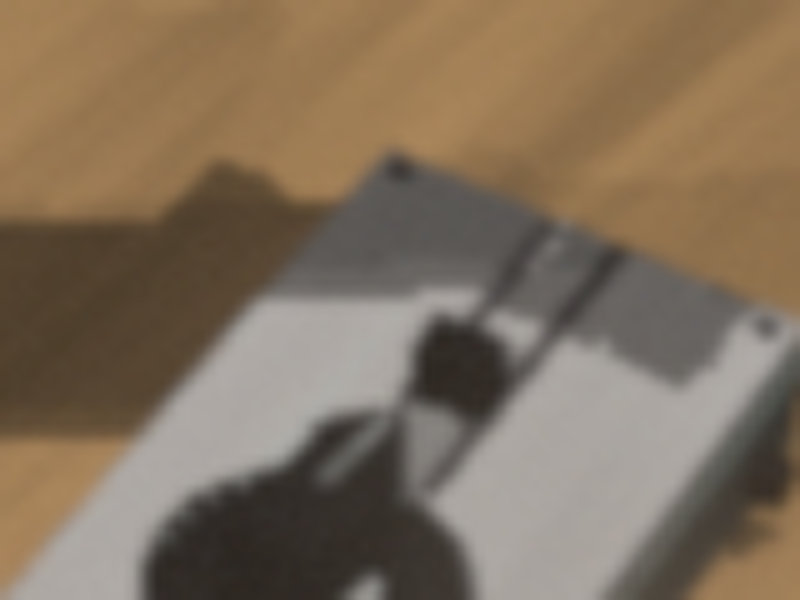

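View pics/t14.png

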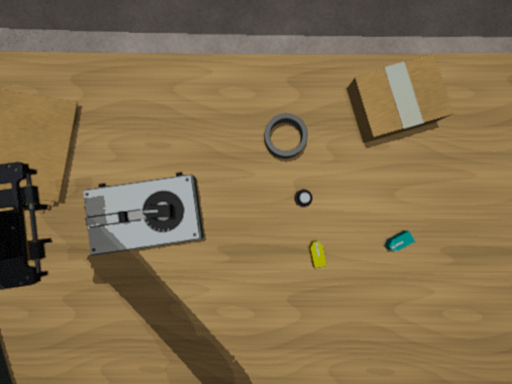

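The slide is at its front stop (grip at about (460,365) in the scene crop). The knob is on the spindle pointing at the slide, and the round knob (304,198) and tape (286,136) haven't moved. The arm is clear and reads no contact force, so I'm handing in.

```bash
python3 -c "
from cell import manip
print(manip.sign_off())"
```

```text
the job is handed in; nothing more can be done
None
```

I stood the black bar knob on the spindle and let go, pressed it home, turned it clockwise to the stop and pushed the lock slide fully in. The job was handed in at about 30 s of the 58 s, and no verdict was reported.

**Checks:**
- **Snap:** the press bottomed out at 30 N with the knob's top at 100.3 mm, where 100 mm is fully seated.
- **Dial:** on a second turn the wrist joint's torque rose to 0.56 N m, far above the 0.12 N m the dial needs. I took that as the clockwise stop; the index finger itself is hidden under the nose. The first turn gave no clear torque sign.
- **Lock slide:** it stopped about 11 mm sooner than I expected. I drew it back to its rear stop, measured about 40 mm between the two stops, and pushed it in again to the same front stop, so it had started partway.
- **Clearance:** in the last pictures the round knob and tape were where they started. The arm was clear, with no contact force on the wrist.

**Disagreements:**
- The bore was 1–2 mm off along the bar during insertion; I corrected it by force.
- The white line puts the knob's nose about 0.1 rad past the slide's direction, which fits the stated play.
- The first slide push reached 40 N at the wrist, through the fingertips.

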